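Load the battery charging dock and start it

ROBOT

A 6-joint arm with a two-finger parallel gripper is mounted at the origin on the work surface. World frame = base frame: x ahead of the robot, y to its left, z up, the work surface at z = 0. Lengths are in m, angles in rad, forces in N, time in s.
With the tool pointing down it reaches from about 0.425 to 0.95 m from the base axis. Payload 3.5 kg.
Tool frame: the origin (TCP) lies at the very end of the fingers, on their centre line; the grasp point (between the pads) lies 19 mm behind it; y points along the fingers, z is the direction in which the jaws open and shut, and the axes are right-handed (so a half turn about y gives the same grasp; the last joint's range is limited). The gripper opens to 85 mm and grips with 20 to 120 N. Pads are 22 mm wide; open, the fingers measure 114 mm over their backs; the gripper's body (76 mm by 85 mm) begins 54 mm behind the grasp point. The pads swing forward as they close: fully open they stand 13 mm farther back than shut.
Start: joints at [1.021, 0.286, 1.577, -0, 1.279, -0.15], TCP at [0.263, 0.622, 0.231] pointing down, gripper open.
Joint ranges: [-2.77, 2.77], [-0.9, 2.22], [0.21, 2.48], [-1.53, 4.67], [0.24, 2.81], [-2.84, 2.84]. Speed limits (rad/s): [2.79, 2.79, 3.14, 3.14, 3.14, 3.14].

INTERFACE

Orientations are given as a unit quaternion [x, y, z, w].
In Python, from plant import ctrl, cams gives the robot as it stands.
- The arm moves only by the tool play_rows, never from a script. Its argument "steps" is a list of rows, each an object of numbers: "claw": the finger opening in cm, from 0 to 8.54; "tx", "ty", "tz": the shift along the tool's x, y, z in cm; "ax", "ay", "az": the turn, a rotation vector about the tool's x, y, z in degrees. A call has 1 to 12 rows; each row is the pose to reach, as a shift and turn from the pose commanded when the call began, along the tool's axes at that moment; what a row does not reach only later rows make up. A row lasts 1/12 s, in which the tool goes at most 41.7 mm and 7.16 degrees, less where a joint would pass 70% of its speed; a pose out of reach is approached as far as the arm can. A call with a gripper value outside its range is refused whole. The fingers move at their own pace and stop on an object; "grip_force" is the grip in N (left out, the last holds). Time passes only in rows, so rows that repeat a pose let the fingers close. It gives the time, the measured TCP pose, the force and the opening at its end, in the units of the state.
- ctrl.get_state(): the state, without advancing time (a new reading comes with each control period).
- cams.read_camera(name): name is "scene" or "top" or "wrist"; returns (picture, depth): 400x640x3 uint8, blue, green, red; 400x640 float32, m along the optical axis (not along the pixel's ray), 0 where there is no reading.
- cams.camera_model(name): a dict with "intrinsics" (3x3 intrinsics, pixels), "distortion" ([k1, k2, p1, p2, k3] as OpenCV has them; the pictures are not rectified), "rvec" (rotation vector, rad) and "tvec" (3), from world to camera coordinates, as OpenCV has them; the wrist camera has in their place "tool_from_camera" (4x4, takes a point from camera to tool coordinates, whose origin is the TCP and whose axes are the tool frame's). Camera axes: x right, y down, z forward; pixel columns grow to the right and rows downward; lengths in m; the calibration is good to about 2 mm. A picture is of the moment at which its call begins: read the wrist's pose just before it. camera_model takes no time and is no camera call.
- ctrl.sign_off(): hands the job in, once; it reports no verdict.
The state is a dict: "time": time; "qpos": joint angles; "dq": joint speeds; "joint_efforts": joint torques, N m; "eef_pos": TCP position; "tcp_rot": TCP orientation; "contact_force": force on the tool from outside, world axes, zero at the start; "wrist_torque": the same for the moment, N m; "opening": opening from 0.0 (shut) to 1.0 (fully open).
Only numpy, scipy, OpenCV 4.12 (cv2) and the standard library are available. Lean on these libraries where they do the work, as an engineer would, in place of code of your own. Each camera call takes 0.05 s, during which the arm holds its last target.

TASK

Slide every battery pack on the table into a bay of the charging dock, gold contact end first and pushed fully home against the back stop, one pack per bay in any bays. Only when all packs are home, slide the child-lock tab on the console all the way open, press the start button it was covering fully down for a moment, and slide the tab shut again over the button. Leave the other things on the table where they are.

Things in the scene. Friction and masses are not known exactly. Their poses are not given: they have to be found in the camera images.
- pack0_mid (a point): Centre (half-way up) of a flat black battery pack, 110 x 60 x 18 mm, 140 to 230 g, flat on the table, within about 25 degrees of pointing away from the robot (world x). Its x axis runs along its length towards the contact end (three gold contact strips), y across the 60 mm width, z up. Grip it across its width. All packs are alike. Three or four packs are present; an absent one reads None.
- pack0_contacts (a point): Middle of that pack's contact end face (the one with gold strips), 55 mm ahead of its centre.
- pack1_mid (a point): Centre (half-way up) of a flat black battery pack, 110 x 60 x 18 mm, 140 to 230 g, flat on the table, within about 25 degrees of pointing away from the robot (world x). Its x axis runs along its length towards the contact end (three gold contact strips), y across the 60 mm width, z up. Grip it across its width. Same as pack0.
- pack1_contacts (a point): Middle of that pack's contact end face (the one with gold strips), 55 mm ahead of its centre.
- pack2_mid (a point): Centre (half-way up) of a flat black battery pack, 110 x 60 x 18 mm, 140 to 230 g, flat on the table, within about 25 degrees of pointing away from the robot (world x). Its x axis runs along its length towards the contact end (three gold contact strips), y across the 60 mm width, z up. Grip it across its width. Same as pack0.
- pack2_contacts (a point): Middle of that pack's contact end face (the one with gold strips), 55 mm ahead of its centre.
- pack3_mid (a point): Centre (half-way up) of a flat black battery pack, 110 x 60 x 18 mm, 140 to 230 g, flat on the table, within about 25 degrees of pointing away from the robot (world x). Its x axis runs along its length towards the contact end (three gold contact strips), y across the 60 mm width, z up. Grip it across its width. Same as pack0.
- pack3_contacts (a point): Middle of that pack's contact end face (the one with gold strips), 55 mm ahead of its centre.
- dock: Fixed grey charging dock, 124 mm deep (x), 409 wide (y), 66 high; origin under its centre. x points from the open front (at x = -62 mm, facing the robot) to the closed back, y left, z up; turned up to 7 degrees. Left: four flat bays side by side. Right: switch console with tab and button, centred on y = -158 mm, 92 wide, side cheeks 54 high with a 64 mm wide channel between.
- bay0 (a point): Where a pack's centre lies when home in the left bay, 43 mm above the table. Each bay is a level channel along the dock's x, open in front, 63 mm wide, 20.5 high, floor 34 mm above the table, 13 mm walls, 7 mm wide lips over both edges (top 60 mm, flared front edge to 66), open above the middle. Packs enter from the front, level; mouth flared 4 to 7 mm.
- bay1 (a point): The same for the second bay from the left. A pack home in a bay rests against the back stop, its rear end 8 mm proud of the dock's front. Before each bay a tongue (44 mm wide, 7 thick, level with the bay floor, to 80 mm before the dock's origin, then 14 mm sloping down) carries a pack pushed half in. Fingers beside the pack pass the tongue but cannot follow it into a bay, so the last part must be pushed from behind.
- bay2 (a point): The same for the third bay from the left.
- bay3 (a point): The same for the right-hand bay, next to the console.
- bay0_stop (a point): Middle of this bay's back stop, where a seated pack's contact end face rests (55 mm behind bay0).
- bay1_stop (a point): Middle of this bay's back stop, where a seated pack's contact end face rests (55 mm behind bay1).
- bay2_stop (a point): Middle of this bay's back stop, where a seated pack's contact end face rests (55 mm behind bay2).
- bay3_stop (a point): Middle of this bay's back stop, where a seated pack's contact end face rests (55 mm behind bay3).
- lock_tab (a joint): Child-lock tab: a white plate 44 mm (x) x 62 mm (y) that covers the start button; slides along the dock's x axis. 0 = closed (over the button, up to 4 mm at the start), 0.055 m = fully open (away from the robot). Stays where it is left; about 2 N of friction.
- tab_rib (a point): Centre of the upright finger rib on the middle of the tab: 12 mm long (x), 26 mm wide (y), 18 mm tall, standing on the plate, whose top is 58 mm above the table; rib top at 76 mm. Push it from either side or pinch it. Moves with the tab.
- button_cap (a joint): Start button travel: 0 = up, 0.006 m = fully down. Spring-loaded, about 5 N to push fully down; springs back when released.
- button_top (a point): Centre of the top of the round grey start button, 30 mm across, 50 mm above the table, in the console channel (top 4 mm below the cheeks) 34 mm in front of the dock's origin. Hidden under the tab while that is closed.
- tape_roll: Bystander: roll of tape lying flat, 100 mm across, 48 mm high; origin under its centre. Leave alone.
- small_carton: Bystander: brown carton 150 x 110 x 100 mm; origin under its centre. Leave alone.
- label_tray: Bystander: white open tray 160 x 120 x 50 mm with labels; origin under its centre. Leave alone.
Things that resemble listed ones, but are neither listed nor needed, are in the scene too. Leave any purple look-alike of the part that bears pack3_mid alone.

How it is judged:
On the way, in this order (a step that is already met when the one before it is completed fails the run):
1. every pack is fully home in a bay, contact end first (((distance between pack0_mid and bay0 below 0.007 m and distance between pack0_contacts and bay0_stop below 0.008 m) or (distance between pack0_mid and bay1 below 0.007 m and distance between pack0_contacts and bay1_stop below 0.008 m) or (distance between pack0_mid and bay2 below 0.007 m and distance between pack0_contacts and bay2_stop below 0.008 m) or (distance between pack0_mid and bay3 below 0.007 m and distance between pack0_contacts and bay3_stop below 0.008 m)) and ((distance between pack1_mid and bay0 below 0.007 m and distance between pack1_contacts and bay0_stop below 0.008 m) or (distance between pack1_mid and bay1 below 0.007 m and distance between pack1_contacts and bay1_stop below 0.008 m) or (distance between pack1_mid and bay2 below 0.007 m and distance between pack1_contacts and bay2_stop below 0.008 m) or (distance between pack1_mid and bay3 below 0.007 m and distance between pack1_contacts and bay3_stop below 0.008 m)) and ((distance between pack2_mid and bay0 below 0.007 m and distance between pack2_contacts and bay0_stop below 0.008 m) or (distance between pack2_mid and bay1 below 0.007 m and distance between pack2_contacts and bay1_stop below 0.008 m) or (distance between pack2_mid and bay2 below 0.007 m and distance between pack2_contacts and bay2_stop below 0.008 m) or (distance between pack2_mid and bay3 below 0.007 m and distance between pack2_contacts and bay3_stop below 0.008 m)) and ((distance between pack3_mid and bay0 below 0.007 m and distance between pack3_contacts and bay0_stop below 0.008 m) or (distance between pack3_mid and bay1 below 0.007 m and distance between pack3_contacts and bay1_stop below 0.008 m) or (distance between pack3_mid and bay2 below 0.007 m and distance between pack3_contacts and bay2_stop below 0.008 m) or (distance between pack3_mid and bay3 below 0.007 m and distance between pack3_contacts and bay3_stop below 0.008 m))), for 0.2 s.
2. then the child-lock tab is slid all the way open (45 mm or more) (value of joint lock_tab above 0.045 m), for 0.2 s.
3. then the start button is pressed fully down for a moment (value of joint button_cap above 0.0048 m), for 0.2 s.
At the end, for the whole second after the job is handed in: Every pack lies at rest fully home in a bay of its own (centre within 7 mm of the bay's home point, contact end within 8 mm of the back stop), the lock tab is shut again over the button (within 7 mm) and the button is up (all of step 1 and linear speed of each of pack0, pack1, pack2, pack3 below 0.02 m/s and value of joint lock_tab below 0.007 m and value of joint button_cap below 0.002 m); the robot touches nothing.
It fails at once if a bystander (tape roll, carton or label tray) is shifted by more than 40 mm or tipped (distance of any of tape_roll, small_carton, label_tray from where it was at the start of the episode above 0.04 m or angle between any of tape_roll, small_carton, label_tray's own z axis and vertical above 0.5 rad).
Of pack0, pack1, pack2, pack3 only 3 to 4 are there at a start; the rules pass over those that are not, and their reading is None.
At some moment in a run one of pack0, pack1, pack2, pack3 may be knocked a few centimetres aside while the robot is not near it.
Once in a run the grip may slacken for a moment while it holds something.
It also fails if it takes over 210 s, if anything falls off the work surface, if the arm or the gripper's body presses on something with over 40 N, if the wrist force passes 120 N, or if a joint passes its speed limit or range.

## Working session

There is one attempt and no reset: what is moved stays moved. The work goes in short steps, Python scripts to look and compute and a tool call to move; the robot and the scene stay as the last step left them, time stands still between calls to the robot, and variables do not carry over. Pictures are saved under pics/ and viewed, and the job is handed in when it is done.

Besides the shell and the picture viewer there is one more tool, called in YAML: its name, and indented under it one key for each argument. play_rows: Moves the arm, as the interface text tells. Its arguments: {"type":"object","properties":{"steps":{"type":"array","items":{"type":"object","properties":{"claw":{"type":"number"},"tx":{"type":"number"},"ty":{"type":"number"},"tz":{"type":"number"},"ax":{"type":"number"},"ay":{"type":"number"},"az":{"type":"number"}}}},"grip_force":{"type":"number"}},"required":["steps"]}

```bash
ls; mkdir -p pics; cat > h.py <<'E'
import numpy as np, cv2
from plant import ctrl, cams
from scipy.spatial.transform import Rotation as R
def snap(name,fn=None):
    p,d=cams.read_camera(name)
    if fn: cv2.imwrite('pics/'+fn,p)
    return p,d
E
python3 - <<'E'
from h import *
s=ctrl.get_state();print(s)
for n in('scene','top','wrist'):
    snap(n,n+'0.png'); m=cams.camera_model(n); print(n,m)
E
```

```text
pics
{'time': 0.0, 'qpos': array([ 1.02099149e+00,  2.87200119e-01,  1.57816062e+00, -2.16719328e-05,
        1.27855653e+00, -1.49991415e-01]), 'dq': array([-0.00150697,  0.00120325, -0.00081865,  0.00147945, -0.00319008,
        0.00030958]), 'joint_efforts': array([-5.50695895e-04, -4.05965602e+01, -2.92633027e+01, -2.10761618e-04,
        5.83809728e-03, -1.11410051e-05]), 'eef_pos': array([0.26237524, 0.62122482, 0.22993305]), 'tcp_rot': array([ 0.69379939, -0.14068836,  0.14013866, -0.69225021]), 'contact_force': array([ 0.26202151,  0.89228698, -0.29968563]), 'wrist_torque': array([-0.02579627, -0.02172752, -0.03092775]), 'opening': 1.0004079802837194}
scene {'intrinsics': array([[428.11661947,   0.        , 310.36372901],
       [  0.        , 428.11661947, 201.91002487],
       [  0.        ,   0.        ,   1.        ]]), 'distortion': array([-0.05227005,  0.        ,  0.        ,  0.        ,  0.        ]), 'rvec': array([ 1.81445902,  1.8055247 , -0.68226325]), 'tvec': array([-0.04938484, -0.3349572 ,  1.49133819])}
top {'intrinsics': array([[498.22401792,   0.        , 3
[... 240 characters left out ...]
51884,  0.16038472]), 'tvec': array([0.0072688 , 0.49343824, 1.54771627])}
wrist {'intrinsics': array([[356.82525261,   0.        , 315.80494768],
       [  0.        , 356.82525261, 202.7701552 ],
       [  0.        ,   0.        ,   1.        ]]), 'distortion': array([-0.01732974,  0.        ,  0.        ,  0.        ,  0.        ]), 'tool_from_camera': array([[-1.66612882e-03,  9.65974713e-01,  2.58631162e-01,
        -6.36943865e-02],
       [ 5.86016638e-06, -2.58631512e-01,  9.65976056e-01,
        -1.44252709e-01],
       [ 9.99998612e-01,  1.61095617e-03,  4.25252644e-04,
         6.41307035e-04],
       [ 0.00000000e+00,  0.00000000e+00,  0.00000000e+00,
         1.00000000e+00]])}
```

View pics/scene0.png

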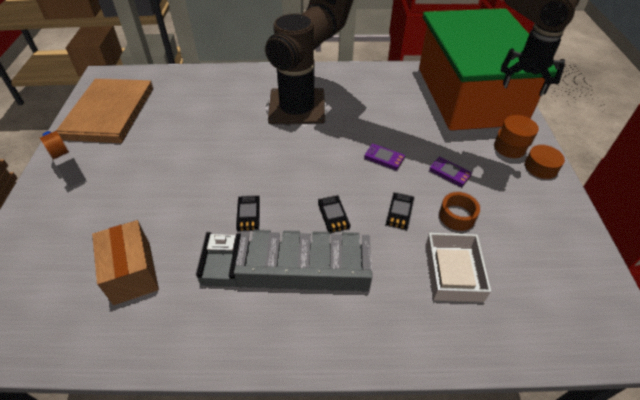

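View pics/top0.png

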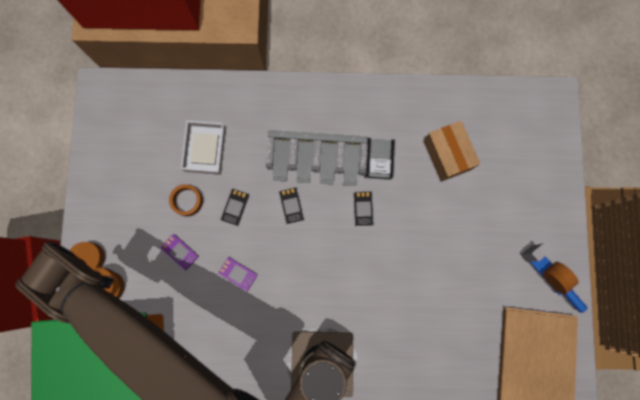

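```bash
python3 - <<'E'
import cv2
p=cv2.imread('pics/top0.png'); cv2.imwrite('pics/t1.png',cv2.resize(p[40:250,100:500],None,fx=2,fy=2,interpolation=cv2.INTER_CUBIC))
E
```

```text
(no output)
```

View pics/t1.png

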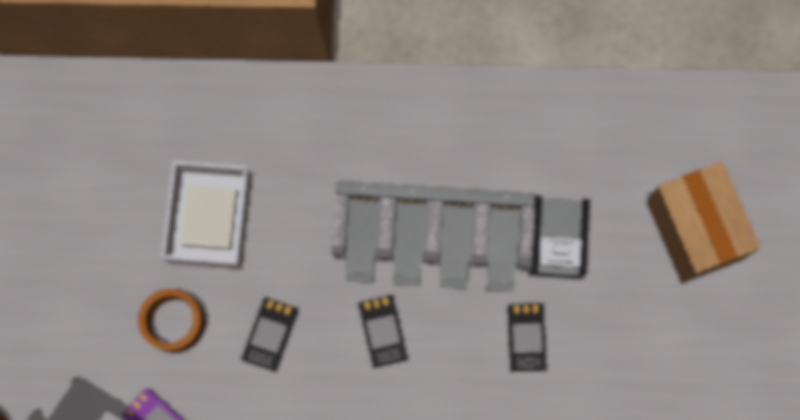

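The scene shows three black packs: scene (248,213), (335,213), (400,210), and top (364,208), (291,205), (235,206). There are two purple look-alikes. The dock is at top (268-395, 130-185) with the white tab at (380,168). Next I'll measure.

```bash
cat >> h.py <<'E'
def cam(name,st=None):
    m=cams.camera_model(name); K=m['intrinsics'];D=m['distortion']
    if name=='wrist':
        T=np.eye(4);T[:3,:3]=R.from_quat(st['tcp_rot']).as_matrix();T[:3,3]=st['eef_pos']
        W=T@m['tool_from_camera']
    else:
        W=np.eye(4);Rm=cv2.Rodrigues(m['rvec'])[0];W[:3,:3]=Rm.T;W[:3,3]=-Rm.T@m['tvec']
    return K,D,W
def rays(c,uv):
    K,D,W=c
    n=cv2.undistortPoints(np.asarray(uv,float).reshape(-1,1,2),K,D).reshape(-1,2)
    return np.c_[n,np.ones(len(n))]@W[:3,:3].T
def toplane(c,uv,z):
    d=rays(c,uv);o=c[2][:3,3]
    return o+d*((z-o[2])/d[:,2])[:,None]
def proj(c,P):
    K,D,W=c;I=np.linalg.inv(W)
    return cv2.projectPoints(np.asarray(P,float).reshape(-1,3),cv2.Rodrigues(I[:3,:3])[0],I[:3,3],K,D)[0].reshape(-1,2)
def cloud(c,d):
    v,u=np.mgrid[0:400,0:640]; r=rays(c,np.c_[u.ravel(),v.ravel()]).reshape(400,640,3)
    P=c[2][:3,3]+r*d[...,None]; P[d<=0]=np.nan; return P
def packs(c,p,box=None,zt=0.018,minpx=300,maxpx=3000,vis=None):
    hsv=cv2.cvtColor(p,cv2.COLOR_BGR2HSV)
    gold=cv2.inRange(hsv,(12,110,110),(35,255,255))
    dark=cv2.inRange(p,(0,0,0),(75,75,75))
    m=cv2.morphologyEx(dark|gold,cv2.MORPH_CLOSE,np.ones((3,3)))
    out=[]
    for k in cv2.findContours(m,cv2.RETR_EXTERNAL,cv2.CHAIN_APPROX_NONE)[0]:
        a=cv2.contourArea(k)
        if a<minpx or a>maxpx: continue
        g=np.zeros_like(gold);cv2.drawContours(g,[k],-1,255,-1);g&=gold
        if (g>0).sum()<max(5,.015*a): continue
        q=toplane(c,k.reshape(-1,2),zt)[:,:2]
        r=cv2.minAreaRect((q*1000).astype(np.float32))
        gc=toplane(c,np.argwhere(g>0)[:,::-1],zt)[:,:2].mean(0)
        b=cv2.boxPoints(r); e=b[1]-b[0];f=b[2]-b[1]
        ax=e if np.linalg.norm(e)>np.linalg.norm(f) else f
        ax=ax/np.linalg.norm(ax); cen=np.array(r[0])/1000
        if ax@(gc-cen)<0: ax=-ax
        out.append((cen,np.degrees(np.arctan2(ax[1],ax[0])),r[1]))
    return out
E
python3 - <<'E'
from h import *
for n in('top','scene'):
    p,d=snap(n);c=cam(n)
    for o in packs(c,p): print(n,o)
p,d=snap('top');c=cam('top');P=cloud(c,d)
for r in(150,170,178): print([(u,*np.round(P[r,u],3)) for u in range(262,400,8)])
E
```

```text
top (array([ 0.27695383, -0.74436096]), np.float32(-136.34825), (96.22988891601562, 82.7713623046875))
top (array([0.49953934, 0.44959564]), np.float32(47.11449), (103.04169464111328, 94.47525787353516))
top (array([ 0.68195599, -0.4089451 ]), np.float32(22.271273), (159.7953338623047, 135.88287353515625))
scene (array([0.50056033, 0.10992946]), np.float32(14.746946), (120.69318389892578, 62.69292449951172))
scene (array([0.49725159, 0.44876187]), np.float32(150.7344), (95.06100463867188, 140.7157745361328))
scene (array([0.49111728, 0.29055377]), np.float32(-17.431099), (57.40885543823242, 121.2138442993164))
scene (array([ 0.36003854, -0.85733289]), np.float32(-153.78497), (221.12899780273438, 46.19150161743164))
scene (array([-0.57281268, -0.62780573]), np.float32(-156.99094), (673.2685546875, 174.84658813476562))
[(262, np.float64(0.675), np.float64(0.21), np.float64(-0.001)), (270, np.float64(0.66), np.float64(0.177), np.float64(0.057)), (278, np.float64(0.669), np.float64(0.155), np.float64(0.025)), (286, np.float64(0.669), np.float64(0.128), np.float64(0.028)), (294, np.float6
[... 2505 characters left out ...]
at64(0.585), np.float64(0.023), np.float64(-0.005)), (326, np.float64(0.576), np.float64(-0.003), np.float64(0.039)), (334, np.float64(0.586), np.float64(-0.03), np.float64(-0.005)), (342, np.float64(0.585), np.float64(-0.056), np.float64(-0.0)), (350, np.float64(0.578), np.float64(-0.08), np.float64(0.037)), (358, np.float64(0.588), np.float64(-0.109), np.float64(-0.008)), (366, np.float64(0.588), np.float64(-0.135), np.float64(-0.004)), (374, np.float64(0.585), np.float64(-0.16), np.float64(0.012)), (382, np.float64(0.585), np.float64(-0.186), np.float64(0.012)), (390, np.float64(0.583), np.float64(-0.21), np.float64(0.027)), (398, np.float64(0.588), np.float64(-0.239), np.float64(0.005))]
```

```bash
python3 - <<'E'
from h import *
p,d=snap('top')
hsv=cv2.cvtColor(p,cv2.COLOR_BGR2HSV)
for v in range(188,230,3): print(v,[tuple(int(x) for x in p[v,u]) for u in (350,354,356,358,361,364,368,372,376)])
print(hsv[194,355:375].tolist())
E
```

```text
188 [(148, 147, 153), (148, 147, 153), (148, 147, 153), (149, 147, 153), (148, 148, 153), (147, 147, 152), (147, 146, 152), (147, 146, 152), (148, 147, 152)]
191 [(149, 148, 154), (132, 131, 136), (122, 123, 128), (121, 124, 132), (111, 113, 120), (103, 106, 114), (103, 111, 121), (130, 129, 134), (147, 147, 152)]
194 [(149, 148, 153), (70, 69, 73), (49, 75, 94), (65, 123, 153), (53, 89, 112), (54, 94, 118), (58, 112, 141), (113, 112, 117), (147, 146, 152)]
197 [(151, 150, 155), (77, 76, 80), (43, 46, 51), (45, 59, 72), (42, 47, 54), (42, 47, 55), (43, 49, 58), (113, 112, 116), (147, 147, 152)]
200 [(151, 150, 155), (81, 80, 84), (44, 43, 45), (48, 46, 49), (49, 47, 50), (50, 48, 51), (53, 51, 54), (113, 112, 116), (149, 147, 153)]
203 [(151, 151, 156), (85, 85, 88), (92, 91, 94), (122, 121, 124), (128, 126, 130), (127, 125, 130), (125, 123, 127), (104, 103, 107), (149, 148, 154)]
206 [(152, 152, 157), (89, 89, 92), (91, 89, 93), (127, 126, 130), (131, 129, 134), (131, 129, 134), (129, 127, 132), (98, 97, 101), (152, 151, 156)]
209 [(153, 153, 158), (96, 95, 100), (88, 88, 91), (128,
[... 580 characters left out ...]
0, 53), (63, 62, 65), (83, 81, 85), (73, 72, 74), (73, 72, 75), (74, 73, 76), (150, 149, 154)]
224 [(151, 150, 155), (122, 121, 126), (56, 56, 59), (57, 56, 59), (67, 66, 69), (72, 71, 75), (62, 60, 63), (79, 78, 83), (150, 150, 155)]
227 [(151, 150, 156), (146, 145, 151), (144, 143, 149), (148, 147, 152), (147, 146, 152), (148, 147, 152), (148, 147, 152), (149, 148, 153), (151, 150, 156)]
[[14, 48, 58], [17, 122, 94], [19, 145, 137], [20, 147, 153], [19, 143, 134], [18, 125, 100], [18, 134, 112], [20, 146, 143], [20, 146, 147], [19, 138, 118], [18, 125, 96], [19, 144, 126], [20, 150, 151], [20, 150, 141], [17, 133, 100], [13, 51, 60], [0, 13, 79], [174, 11, 117], [174, 9, 142], [0, 8, 151]]
```

```bash
cat >> h.py <<'E'
def packs(c,p,zt=0.018,amin=4500,amax=8500,th=108,roi=None):
    # upsampled mask, contour in world plane z=zt, filled-area moments
    S=4; q=cv2.resize(p,None,fx=S,fy=S,interpolation=cv2.INTER_CUBIC)
    hsv=cv2.cvtColor(q,cv2.COLOR_BGR2HSV); gold=cv2.inRange(hsv,(12,90,85),(32,255,255))
    m=cv2.inRange(q.max(2),0,th)|gold
    out=[]
    for k in cv2.findContours(m,cv2.RETR_EXTERNAL,cv2.CHAIN_APPROX_NONE)[0]:
        if cv2.contourArea(k)<3000: continue
        uv=(k.reshape(-1,2)+.5)/S-.5
        w=toplane(c,uv,zt)[:,:2]*1000
        o=w.mean(0); kk=(w-o).astype(np.float32)
        a=cv2.contourArea(kk)
        if not amin<a<amax: continue
        g=np.zeros_like(gold);cv2.drawContours(g,[k],-1,255,-1);g&=gold
        if (g>0).sum()<60: continue
        gc=toplane(c,(np.argwhere(g>0)[:,::-1]+.5)/S-.5,zt)[:,:2].mean(0)*1000
        M=cv2.moments(kk); cm=np.array([M['m10'],M['m01']])/M['m00']
        r=cv2.minAreaRect(kk); cen=np.array(r[0])+o
        th2=.5*np.arctan2(2*M['mu11'],M['mu20']-M['mu02']); ax=np.array([np.cos(th2),np.sin(th2)])
        if ax@(gc-cen)<0: ax=-ax
        out.append(dict(cen=np.round((cm+o)/1000,4),rect=np.round(cen/1000,4),yaw=round(float(np.degrees(np.arctan2(ax[1],ax[0]))),1),size=np.round(r[1],1),area=round(a)))
    return out
E
python3 - <<'E'
from h import *
for n in('top','scene'):
    p,d=snap(n);c=cam(n); print(n,c[2][:3,3])
    for o in packs(c,p): print(o)
s=ctrl.get_state(); print(R.from_quat(s['tcp_rot']).as_matrix().round(3))
E
```

```text
top [0.25628828 0.01373034 1.60408465]
{'cen': array([ 0.4836, -0.1244]), 'rect': array([ 0.4842, -0.1243]), 'yaw': 2.9, 'size': array([111. ,  60.4]), 'area': 6364}
{'cen': array([0.4801, 0.2887]), 'rect': array([0.4807, 0.2883]), 'yaw': -17.7, 'size': array([ 63. , 110.3]), 'area': 6565}
{'cen': array([0.4888, 0.1069]), 'rect': array([0.4894, 0.1068]), 'yaw': 14.4, 'size': array([110.9,  60.1]), 'area': 6300}
scene [1.22892643 0.0564001  0.90845123]
{'cen': array([0.5031, 0.1085]), 'rect': array([0.5059, 0.0918]), 'yaw': 5.7, 'size': array([128.9, 104.3]), 'area': 8303}
{'cen': array([0.4911, 0.2906]), 'rect': array([0.4911, 0.2905]), 'yaw': -17.5, 'size': array([ 61.7, 128.4]), 'area': 7556}
{'cen': array([ 0.3651, -0.8625]), 'rect': array([ 0.3615, -0.8558]), 'yaw': -152.6, 'size': array([230.2,  49.8]), 'area': 6355}
[[ 0.921 -0.     0.389]
 [-0.389 -0.     0.921]
 [-0.    -1.    -0.   ]]
```

```bash
cat >> h.py <<'E'
def go(x,y,z,yaw):
    s=ctrl.get_state(); T=R.from_quat(s['tcp_rot']); 
    c,n=np.cos(np.radians(yaw)),np.sin(np.radians(yaw))
    G=R.from_matrix(np.array([[c,0,-n],[n,0,c],[0,-1,0]]))
    d=T.inv().apply(np.array([x,y,z])-s['eef_pos'])*100
    a=np.degrees((T.inv()*G).as_rotvec())
    print('t=%.1f'%s['time'],'pos',s['eef_pos'].round(4),'| txyz cm',d.round(2),'| axyz',a.round(2),'F',s['contact_force'].round(1),'open',round(s['opening'],3))
E
python3 -c "
from h import *
go(.52,0,.35,0)"
```

```text
t=0.5 pos [0.2627 0.6218 0.2312] | txyz cm [ 47.9  -11.87 -47.26] | axyz [ 1.000e-02 -2.291e+01 -0.000e+00] F [ 0.4 -0.5  0.9] open 1.006
```

play_rows:
  steps:
    - {"tx": 47.9, "ty": -11.9, "tz": -47.3, "ay": -22.9, "claw": 8.5}
    - {"tx": 47.9, "ty": -11.9, "tz": -47.3, "ay": -22.9}
    - {"tx": 47.9, "ty": -11.9, "tz": -47.3, "ay": -22.9}
    - {"tx": 47.9, "ty": -11.9, "tz": -47.3, "ay": -22.9}
    - {"tx": 47.9, "ty": -11.9, "tz": -47.3, "ay": -22.9}
    - {"tx": 47.9, "ty": -11.9, "tz": -47.3, "ay": -22.9}
    - {"tx": 47.9, "ty": -11.9, "tz": -47.3, "ay": -22.9}
    - {"tx": 47.9, "ty": -11.9, "tz": -47.3, "ay": -22.9}
    - {"tx": 47.9, "ty": -11.9, "tz": -47.3, "ay": -22.9}
    - {"tx": 47.9, "ty": -11.9, "tz": -47.3, "ay": -22.9}
    - {"tx": 47.9, "ty": -11.9, "tz": -47.3, "ay": -22.9}
    - {"tx": 47.9, "ty": -11.9, "tz": -47.3, "ay": -22.9}

```text
invalid input at $.steps[0]: expected keys claw, tx, ty, tz, ax, ay, az
```

```bash
python3 -c "
from h import *
go(.52,0,.35,0)"
```

```text
t=0.5 pos [0.2627 0.6218 0.2312] | txyz cm [ 47.9  -11.87 -47.26] | axyz [ 1.000e-02 -2.291e+01 -0.000e+00] F [ 0.4 -0.5  0.9] open 1.006
```

play_rows:
  steps:
    - {"claw": 8.5, "tx": 47.9, "ty": -11.9, "tz": -47.3, "ax": 0, "ay": -22.9, "az": 0}
    - {"claw": 8.5, "tx": 47.9, "ty": -11.9, "tz": -47.3, "ax": 0, "ay": -22.9, "az": 0}
    - {"claw": 8.5, "tx": 47.9, "ty": -11.9, "tz": -47.3, "ax": 0, "ay": -22.9, "az": 0}
    - {"claw": 8.5, "tx": 47.9, "ty": -11.9, "tz": -47.3, "ax": 0, "ay": -22.9, "az": 0}
    - {"claw": 8.5, "tx": 47.9, "ty": -11.9, "tz": -47.3, "ax": 0, "ay": -22.9, "az": 0}
    - {"claw": 8.5, "tx": 47.9, "ty": -11.9, "tz": -47.3, "ax": 0, "ay": -22.9, "az": 0}
    - {"claw": 8.5, "tx": 47.9, "ty": -11.9, "tz": -47.3, "ax": 0, "ay": -22.9, "az": 0}
    - {"claw": 8.5, "tx": 47.9, "ty": -11.9, "tz": -47.3, "ax": 0, "ay": -22.9, "az": 0}
    - {"claw": 8.5, "tx": 47.9, "ty": -11.9, "tz": -47.3, "ax": 0, "ay": -22.9, "az": 0}
    - {"claw": 8.5, "tx": 47.9, "ty": -11.9, "tz": -47.3, "ax": 0, "ay": -22.9, "az": 0}
    - {"claw": 8.5, "tx": 47.9, "ty": -11.9, "tz": -47.3, "ax": 0, "ay": -22.9, "az": 0}
    - {"claw": 8.5, "tx": 47.9, "ty": -11.9, "tz": -47.3, "ax": 0, "ay": -22.9, "az": 0}

```text
time: 1.45
eef_pos: [0.4508, 0.1653, 0.3191]
tcp_rot: [-0.707, -0.0, -0.0, 0.707]
contact_force: [0.4, 0.8, -0.0]
opening: 0.996
```

```bash
python3 -c "
from h import *
go(.52,0,.35,0)"
```

```text
t=1.4 pos [0.4508 0.1653 0.3191] | txyz cm [  6.92  -3.08 -16.53] | axyz [-0.01  0.    0.08] F [ 0.4  0.8 -0. ] open 0.996
```

play_rows:
  steps:
    - {"claw": 8.5, "tx": 6.9, "ty": -3.1, "tz": -16.5, "ax": 0, "ay": 0, "az": 0}
    - {"claw": 8.5, "tx": 6.9, "ty": -3.1, "tz": -16.5, "ax": 0, "ay": 0, "az": 0}
    - {"claw": 8.5, "tx": 6.9, "ty": -3.1, "tz": -16.5, "ax": 0, "ay": 0, "az": 0}
    - {"claw": 8.5, "tx": 6.9, "ty": -3.1, "tz": -16.5, "ax": 0, "ay": 0, "az": 0}
    - {"claw": 8.5, "tx": 6.9, "ty": -3.1, "tz": -16.5, "ax": 0, "ay": 0, "az": 0}
    - {"claw": 8.5, "tx": 6.9, "ty": -3.1, "tz": -16.5, "ax": 0, "ay": 0, "az": 0}
    - {"claw": 8.5, "tx": 6.9, "ty": -3.1, "tz": -16.5, "ax": 0, "ay": 0, "az": 0}
    - {"claw": 8.5, "tx": 6.9, "ty": -3.1, "tz": -16.5, "ax": 0, "ay": 0, "az": 0}

```text
time: 2.12
eef_pos: [0.5191, 0.0032, 0.3489]
tcp_rot: [-0.707, 0.0, 0.001, 0.707]
contact_force: [0.8, 1.0, 0.2]
opening: 0.995
```

```bash
python3 -c "
from h import *
go(.52,0,.35,0)
s=ctrl.get_state();p,d=snap('wrist','w1.png'); np.savez('w1.npz',p=p,d=d,pos=s['eef_pos'],q=s['tcp_rot'])
for o in packs(cam('wrist',s),p): print(o)
"
```

```text
t=2.1 pos [0.5191 0.0032 0.3489] | txyz cm [ 0.09 -0.11 -0.32] | axyz [-0.04  0.04 -0.05] F [0.8 1.  0.2] open 0.995
{'cen': array([0.4936, 0.108 ]), 'rect': array([0.4937, 0.1078]), 'yaw': 14.9, 'size': array([110.2,  63.3]), 'area': 6807}
{'cen': array([ 0.4885, -0.122 ]), 'rect': array([ 0.4886, -0.1218]), 'yaw': 3.3, 'size': array([110.3,  63.3]), 'area': 6788}
{'cen': array([0.4839, 0.2878]), 'rect': array([0.4841, 0.2874]), 'yaw': -18.3, 'size': array([ 69.5, 112.6]), 'area': 7498}
```

View pics/w1.png

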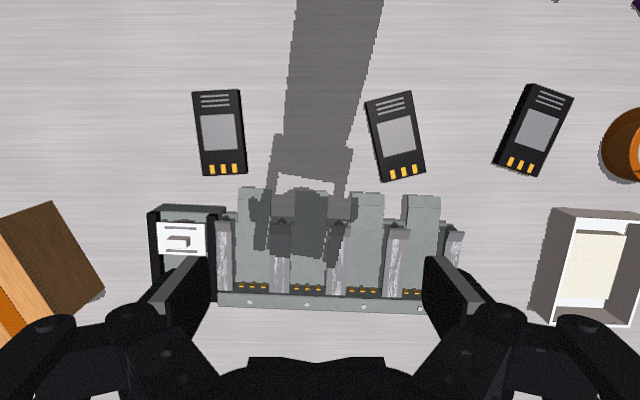

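Wrist view: packs are at (220,132), (396,136) and (533,130). The tongues end around row 190 and the tab rib is at (180,241). I'll zoom in on the dock.

```bash
python3 -c "
import cv2
p=cv2.imread('pics/w1.png'); cv2.imwrite('pics/w1z.png',cv2.resize(p[175:325,140:480],None,fx=2.3,fy=2.3,interpolation=cv2.INTER_CUBIC))
"
```

```text
(no output)
```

View pics/w1z.png

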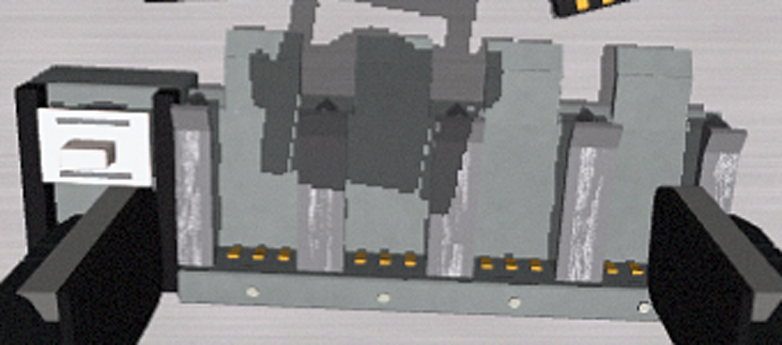

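```bash
cat > dk.py <<'E'
from h import *
z=np.load('w1.npz'); c=cam('wrist',dict(tcp_rot=z['q'],eef_pos=z['pos']))
f=lambda a:(np.array(a,float)+.5)/2.3-.5+np.array([140,175])
px=f([(227,54),(485,66),(560,72),(614,74),(690,79)])
W=toplane(c,px,.034)[:,:2]
Dk=np.array([(-80,-68-22),(-80,84-22),(-80,84+22),(-80,160-22),(-80,160+22)])/1000
a=Dk-Dk.mean(0);b=W-W.mean(0)
U,S,V=np.linalg.svd(a.T@b);Rm=V.T@np.diag([1,np.linalg.det(V.T@U.T)])@U.T
t=W.mean(0)-Rm@Dk.mean(0); print('origin',t,'yaw',np.degrees(np.arctan2(Rm[1,0],Rm[0,0])),'res',(W-(Dk@Rm.T+t)).round(4).tolist())
def d2w(p): p=np.asarray(p,float); return np.c_[p[:,:2]@Rm.T+t,p[:,2]]
img=z['p'].copy(); img=cv2.resize(img,None,fx=3,fy=3,interpolation=cv2.INTER_CUBIC)
def ln(ps,col):
    q=proj(c,d2w(np.array(ps)/1000)); q=((q+.5)*3-.5).round().astype(int); cv2.polylines(img,[q.reshape(-1,1,2)],False,col,1)
for y in(160,84,8,-68):
    ln([(-80,y-22,34),(-80,y+22,34)],(0,0,255)); ln([(-80,y-22,34),(40,y-22,34)],(0,0,255)); ln([(-80,y+22,34),(40,y+22,34)],(0,0,255))
    ln([(40,y-31.5,34),(40,y+31.5,34)],(0,255,255))
ln([(-62,-204,54),(62,-204,54),(62,-112,54),(-62,-112,54),(-62,-204,54)],(255,0,0))
ln([(-56,-189,58),(-12,-189,58),(-12,-127,58),(-56,-127,58),(-56,-189,58)],(0,255,0))
cv2.imwrite('pics/w1o.png',img[510:990,400:1200])
E
python3 dk.py
```

```text
origin [ 0.6563632  -0.01576379] yaw -3.0597942048743136 res [[0.0004, 0.0023], [-0.0008, -0.0004], [0.0003, -0.0006], [-0.0002, -0.001], [0.0003, -0.0003]]
```

View pics/w1o.png

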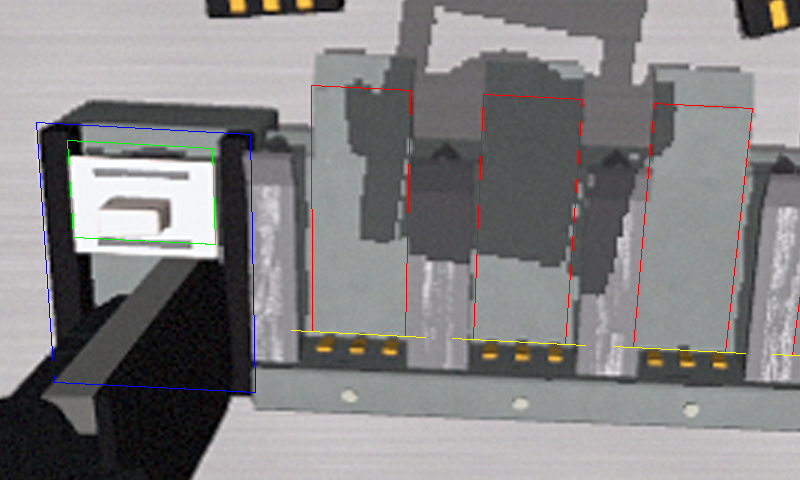

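```bash
cat > dk2.py <<'E'
from h import *
z=np.load('w1.npz'); c=cam('wrist',dict(tcp_rot=z['q'],eef_pos=z['pos'])); p=z['p']
hsv=cv2.cvtColor(p,cv2.COLOR_BGR2HSV)
g=cv2.inRange(hsv,(12,90,85),(32,255,255)); g[:275]=0;g[305:]=0; g[:,:225]=0; g[:,430:]=0
n,l,st,ce=cv2.connectedComponentsWithStats(g)
C=sorted([tuple(ce[i])+(st[i,4],) for i in range(1,n) if st[i,4]>6]); print(np.round(C,1).tolist())
C=np.array(C)[:,:2]
for zz in(.040,.043,.046):
    w=toplane(c,C,zz)[:,:2]; k=np.polyfit(w[:,1],w[:,0],1); print(zz,'yaw',np.degrees(np.arctan(-k[0])),w.round(4).tolist())
# dots
b=cv2.inRange(p,(170,170,170),(255,255,255)); b[:298]=0;b[312:]=0;b[:,:225]=0;b[:,:][:,425:]=0
n,l,st,ce=cv2.connectedComponentsWithStats(b)
C=np.array(sorted([tuple(ce[i]) for i in range(1,n) if 4<st[i,4]<40])); print(C.round(1).tolist())
w=toplane(c,C,.06)[:,:2]; print(w.round(4).tolist()); k=np.polyfit(w[:,1],w[:,0],1); print('yaw',np.degrees(np.arctan(-k[0])))
t=cv2.cvtColor(cv2.imread('pics/top0.png'),cv2.COLOR_BGR2GRAY).astype(float)
ct=cam('top')
# rear edge of back wall in the top view: sub-pixel gradient peak per column
e=[]
for u in range(275,362):
    col=t[120:140,u]; gr=np.abs(np.gradient(col)); gr[gr<gr.max()*.4]=0; i=gr[:].argmax(); sl=slice(max(0,i-2),i+3); e.append((u,120+(np.arange(20)[sl]*gr[sl]).sum()/gr[sl].sum()))
w=toplane(ct,e,.06)[:,:2]; k=np.polyfit(w[:,1],w[:,0],1); r=w[:,0]-np.polyval(k,w[:,1]); print('top yaw',np.degrees(np.arctan(-k[0])),r.std(), w[::20].round(4).tolist())
E
python3 dk2.py
```

```text
[[241.5, 284.4, 26.0], [252.3, 285.2, 19.0], [263.1, 285.4, 27.0], [296.2, 287.1, 23.0], [307.1, 287.2, 22.0], [317.8, 287.6, 26.0], [350.9, 289.1, 24.0], [361.7, 289.6, 22.0], [372.5, 290.0, 24.0], [405.4, 291.1, 22.0], [416.0, 291.7, 21.0]]
0.04 yaw -2.4896695628649526 [[0.6953, -0.1002], [0.6964, -0.0852], [0.6967, -0.07], [0.6992, -0.0236], [0.6994, -0.0083], [0.6999, 0.0069], [0.7022, 0.0534], [0.703, 0.0687], [0.7036, 0.0839], [0.7054, 0.1304], [0.7062, 0.1454]]
0.043 yaw -2.4896695628649224 [[0.6937, -0.0995], [0.6948, -0.0846], [0.6951, -0.0695], [0.6976, -0.0234], [0.6978, -0.0082], [0.6983, 0.0068], [0.7005, 0.0531], [0.7014, 0.0682], [0.7019, 0.0833], [0.7037, 0.1295], [0.7045, 0.1445]]
0.046 yaw -2.4896695628649983 [[0.6921, -0.0989], [0.6932, -0.084], [0.6935, -0.069], [0.696, -0.0232], [0.6961, -0.0081], [0.6966, 0.0068], [0.6989, 0.0527], [0.6997, 0.0678], [0.7003, 0.0828], [0.702, 0.1287], [0.7029, 0.1436]]
[[249.3, 301.8], [306.4, 304.2], [363.2, 306.4], [419.8, 308.6]]
[[0.7107, -0.0864], [0.7142, -0.0089], [0.7175, 0.0688], [0.7209, 0.1464]]
yaw -2.481810585212696
top yaw 3.6453368582966643 0.00630950254336545 [[0.7017, 0.1625], [0.6998, 0.0984], [0.6999, 0.0345], [0.7169, -0.0292], [0.7143, -0.0933]]
```

```bash
cat >> dk.py <<'E'
print(W.round(4).tolist())
E
python3 dk.py; cat >> h.py <<'E'
YAW=-2.5
_c,_s=np.cos(np.radians(YAW)),np.sin(np.radians(YAW))
RD=np.array([[_c,-_s],[_s,_c]])
# origin from bay2 stop contact (x_d=.040,y_d=.008)
OD=np.array([.6961,-.0081])-RD@np.array([.040,.008])
def D(x,y): return RD@np.array([x,y])+OD
BY=[.160,.084,.008,-.068]
E
python3 -c "
from h import *
print(OD)
for y in BY: print(D(-.08,y-.022),D(-.08,y+.022),D(.04,y))
print(D(-.034,-.158))"
```

```text
origin [ 0.6563632  -0.01576379] yaw -3.0597942048743136 res [[0.0004, 0.0023], [-0.0008, -0.0004], [0.0003, -0.0006], [-0.0002, -0.001], [0.0003, -0.0003]]
[[0.5721, -0.0991], [0.5789, 0.0501], [0.5825, 0.0938], [0.5836, 0.1253], [0.5865, 0.17]]
[ 0.65578912 -0.01434761]
[0.58188473 0.1270106 ] [0.58380399 0.17096872] [0.70273015 0.14375533]
[0.57856966 0.05108293] [0.58048891 0.09504105] [0.69941507 0.06782766]
[ 0.57525459 -0.02484473] [0.57717384 0.01911339] [ 0.6961 -0.0081]
[ 0.57193951 -0.1007724 ] [ 0.57385877 -0.05681428] [ 0.69278493 -0.08402766]
[ 0.61492961 -0.17071417]
```

```bash
python3 -c "
from h import *
go(.456,-.125,.10,3.2)"
```

```text
t=2.2 pos [0.519  0.0036 0.3489] | txyz cm [ -6.3   24.89 -12.86] | axyz [-0.04 -3.11 -0.04] F [ 0.  -0.4  0. ] open 0.996
```

play_rows:
  steps:
    - {"claw": 8.5, "tx": -6.3, "ty": 24.9, "tz": -12.9, "ax": 0, "ay": -3.1, "az": 0}
    - {"claw": 8.5, "tx": -6.3, "ty": 24.9, "tz": -12.9, "ax": 0, "ay": -3.1, "az": 0}
    - {"claw": 8.5, "tx": -6.3, "ty": 24.9, "tz": -12.9, "ax": 0, "ay": -3.1, "az": 0}
    - {"claw": 8.5, "tx": -6.3, "ty": 24.9, "tz": -12.9, "ax": 0, "ay": -3.1, "az": 0}
    - {"claw": 8.5, "tx": -6.3, "ty": 24.9, "tz": -12.9, "ax": 0, "ay": -3.1, "az": 0}
    - {"claw": 8.5, "tx": -6.3, "ty": 24.9, "tz": -12.9, "ax": 0, "ay": -3.1, "az": 0}
    - {"claw": 8.5, "tx": -6.3, "ty": 24.9, "tz": -12.9, "ax": 0, "ay": -3.1, "az": 0}
    - {"claw": 8.5, "tx": -6.3, "ty": 24.9, "tz": -12.9, "ax": 0, "ay": -3.1, "az": 0}
    - {"claw": 8.5, "tx": -6.3, "ty": 24.9, "tz": -12.9, "ax": 0, "ay": -3.1, "az": 0}
    - {"claw": 8.5, "tx": -6.3, "ty": 24.9, "tz": -12.9, "ax": 0, "ay": -3.1, "az": 0}

```text
time: 3.0
eef_pos: [0.4579, -0.1261, 0.1019]
tcp_rot: [0.707, 0.02, -0.019, -0.707]
contact_force: [0.6, -0.5, 0.5]
opening: 0.994
```

```bash
python3 -c "
from h import *
go(.456,-.125,.10,3.2)
s=ctrl.get_state();p,d=snap('wrist','w2.png')
go(.456,-.125,.10,3.2)
for o in packs(cam('wrist',s),p): print(o)
"
```

```text
t=3.0 pos [ 0.4579 -0.1261  0.1019] | txyz cm [-0.18  0.19  0.12] | axyz [ 0.05 -0.03  0.14] F [ 0.6 -0.5  0.5] open 0.994
t=3.0 pos [ 0.4585 -0.1264  0.1027] | txyz cm [-0.25  0.27  0.15] | axyz [ 0.11 -0.01  0.23] F [ 0.3 -0.3  0.1] open 0.995
{'cen': array([ 0.4875, -0.1235]), 'rect': array([ 0.4876, -0.1234]), 'yaw': 3.2, 'size': array([114.1,  63. ]), 'area': 6870}
```

View pics/w2.png

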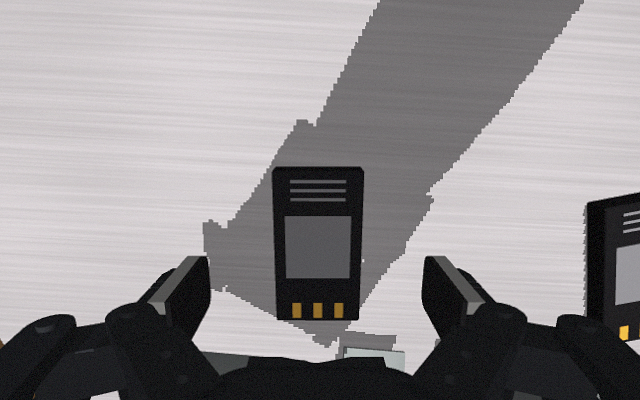

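The pack sits centred between the fingers (top centre at about (318,245)). Descending and gripping.

play_rows:
  grip_force: 80
  steps:
    - {"claw": 8.5, "tx": -0.2, "ty": 4, "tz": 0.2, "ax": 0, "ay": 0, "az": 0}
    - {"claw": 8.5, "tx": -0.2, "ty": 7, "tz": 0.2, "ax": 0, "ay": 0, "az": 0}
    - {"claw": 8.5, "tx": -0.2, "ty": 9, "tz": 0.2, "ax": 0, "ay": 0, "az": 0}
    - {"claw": 8.5, "tx": -0.2, "ty": 10, "tz": 0.2, "ax": 0, "ay": 0, "az": 0}
    - {"claw": 8.5, "tx": -0.2, "ty": 10, "tz": 0.2, "ax": 0, "ay": 0, "az": 0}
    - {"claw": 8.5, "tx": -0.2, "ty": 10, "tz": 0.2, "ax": 0, "ay": 0, "az": 0}

```text
time: 3.55
eef_pos: [0.4561, -0.1251, 0.0018]
tcp_rot: [0.707, 0.02, -0.019, -0.706]
contact_force: [0.6, 1.1, 0.4]
opening: 0.999
```

```bash
python3 -c "
from h import *
go(.456,-.125,.001,3.2)
s=ctrl.get_state();p,d=snap('wrist','w3.png')
"
```

```text
t=3.5 pos [ 0.4561 -0.1251  0.0018] | txyz cm [-0.01  0.08  0.01] | axyz [ 0.08 -0.05  0.13] F [0.6 1.1 0.4] open 0.999
```

View pics/w3.png

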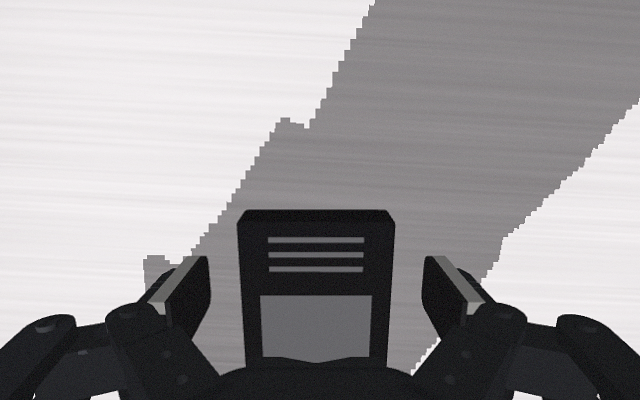

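play_rows:
  grip_force: 80
  steps:
    - {"claw": 5, "tx": 0, "ty": 0, "tz": 0, "ax": 0, "ay": 0, "az": 0}
    - {"claw": 5, "tx": 0, "ty": 0, "tz": 0, "ax": 0, "ay": 0, "az": 0}
    - {"claw": 5, "tx": 0, "ty": 0, "tz": 0, "ax": 0, "ay": 0, "az": 0}
    - {"claw": 5, "tx": 0, "ty": 0, "tz": 0, "ax": 0, "ay": 0, "az": 0}
    - {"claw": 5, "tx": 0, "ty": 0, "tz": 0, "ax": 0, "ay": 0, "az": 0}
    - {"claw": 5, "tx": 0, "ty": 0, "tz": 0, "ax": 0, "ay": 0, "az": 0}

```text
time: 4.1
eef_pos: [0.4563, -0.1258, 0.0025]
tcp_rot: [0.707, 0.02, -0.018, -0.706]
contact_force: [-0.3, 1.4, 6.2]
opening: 0.674
```

```bash
python3 -c "
from h import *
go(.456,-.125,.001,3.2)
s=ctrl.get_state();p,d=snap('wrist','w4.png')
"
```

```text
t=4.1 pos [ 0.4563 -0.1258  0.0025] | txyz cm [-0.02  0.15  0.08] | axyz [ 0.11 -0.11  0.2 ] F [-0.3  1.4  6.2] open 0.674
```

View pics/w4.png

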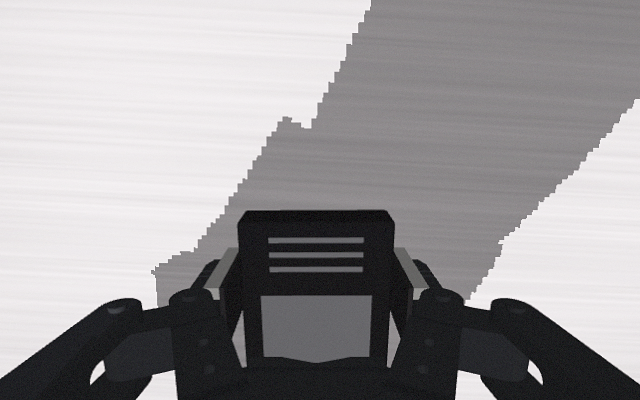

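```bash
python3 -c "
from h import *
x,y=D(-.19,-.068); print(x,y,D(-.083,-.068))
go(x,y,.06,YAW)
"
```

```text
0.46300383559640723 -0.0739952057461939 [ 0.569902   -0.07866248]
t=4.2 pos [ 0.4563 -0.1258  0.0025] | txyz cm [ 0.97 -5.76  5.13] | axyz [0.1  5.59 0.21] F [-0.8  0.4  6.3] open 0.675
```

play_rows:
  steps:
    - {"claw": 5, "tx": 0, "ty": -1.5, "tz": 0, "ax": 0, "ay": 0, "az": 0}
    - {"claw": 5, "tx": 0, "ty": -3, "tz": 0, "ax": 0, "ay": 0, "az": 0}
    - {"claw": 5, "tx": 0, "ty": -4.5, "tz": 0, "ax": 0, "ay": 0, "az": 0}
    - {"claw": 5, "tx": 0.5, "ty": -5.7, "tz": 1, "ax": 0, "ay": 2, "az": 0}
    - {"claw": 5, "tx": 1, "ty": -5.7, "tz": 3, "ax": 0, "ay": 4, "az": 0}
    - {"claw": 5, "tx": 1, "ty": -5.7, "tz": 5.1, "ax": 0, "ay": 5.6, "az": 0}
    - {"claw": 5, "tx": 1, "ty": -5.7, "tz": 5.1, "ax": 0, "ay": 5.6, "az": 0}
    - {"claw": 5, "tx": 1, "ty": -5.7, "tz": 5.1, "ax": 0, "ay": 5.6, "az": 0}
    - {"claw": 5, "tx": 1, "ty": -5.7, "tz": 5.1, "ax": 0, "ay": 5.6, "az": 0}

```text
time: 4.9
eef_pos: [0.4616, -0.0737, 0.0574]
tcp_rot: [0.707, -0.015, 0.015, -0.707]
contact_force: [0.0, -0.1, -1.5]
opening: 0.675
```

```bash
python3 -c "
from h import *
x,y=D(-.19,-.068)
go(x,y,.0385,YAW)
snap('scene','s5.png');p,d=snap('wrist','w5.png')
p=cv2.imread('pics/s5.png'); cv2.imwrite('pics/s5z.png',cv2.resize(p[150:300,180:440],None,fx=3,fy=3))
"
```

```text
t=4.9 pos [ 0.4616 -0.0737  0.0574] | txyz cm [ 0.14  1.89 -0.02] | axyz [0.02 0.03 0.01] F [ 0.  -0.1 -1.5] open 0.675
```

View pics/w5.png

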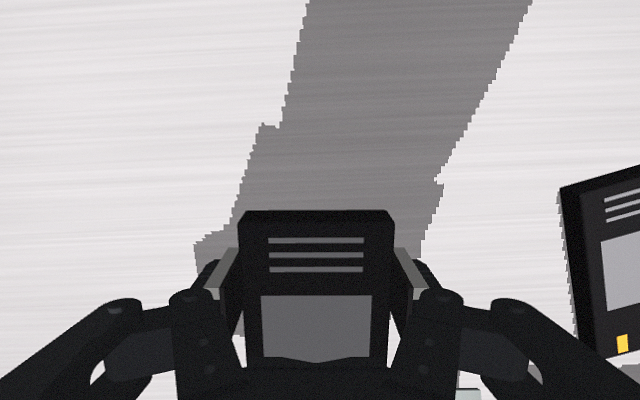

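View pics/s5z.png

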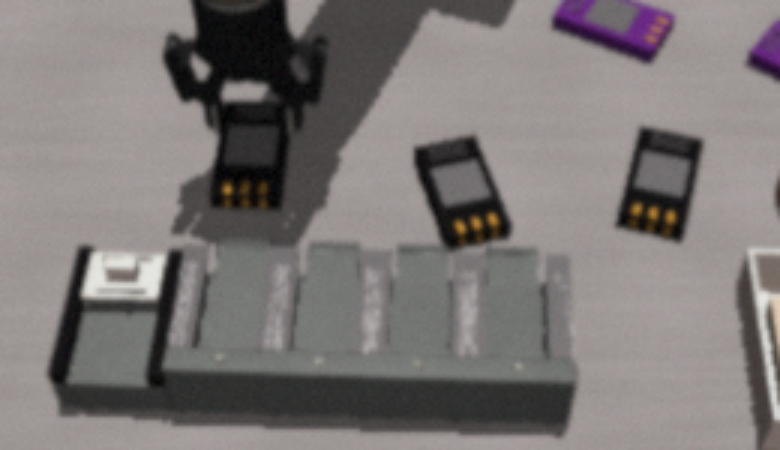

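play_rows:
  steps:
    - {"claw": 5, "tx": 0.1, "ty": 1.9, "tz": 0, "ax": 0, "ay": 0, "az": 0}
    - {"claw": 5, "tx": 1, "ty": 1.9, "tz": 0, "ax": 0, "ay": 0, "az": 0}
    - {"claw": 5, "tx": 2, "ty": 1.9, "tz": 0, "ax": 0, "ay": 0, "az": 0}
    - {"claw": 5, "tx": 3, "ty": 1.9, "tz": 0, "ax": 0, "ay": 0, "az": 0}
    - {"claw": 5, "tx": 3.8, "ty": 1.9, "tz": 0, "ax": 0, "ay": 0, "az": 0}
    - {"claw": 5, "tx": 3.8, "ty": 1.9, "tz": 0, "ax": 0, "ay": 0, "az": 0}
    - {"claw": 5, "tx": 3.8, "ty": 1.9, "tz": 0, "ax": 0, "ay": 0, "az": 0}

```text
time: 5.58
eef_pos: [0.5007, -0.0754, 0.0389]
tcp_rot: [0.707, -0.015, 0.016, -0.707]
contact_force: [-0.5, 0.3, -1.0]
opening: 0.676
```

```bash
python3 -c "
from h import *
x,y=D(-.083,-.068)
go(x,y,.0385,YAW)
snap('scene','s6.png')
p=cv2.imread('pics/s6.png'); cv2.imwrite('pics/s6z.png',cv2.resize(p[180:300,190:390],None,fx=4,fy=4,interpolation=cv2.INTER_CUBIC))
"
```

```text
t=5.6 pos [ 0.5007 -0.0754  0.0389] | txyz cm [ 6.92  0.04 -0.03] | axyz [0.02 0.01 0.05] F [-0.5  0.3 -1. ] open 0.676
```

View pics/s6z.png

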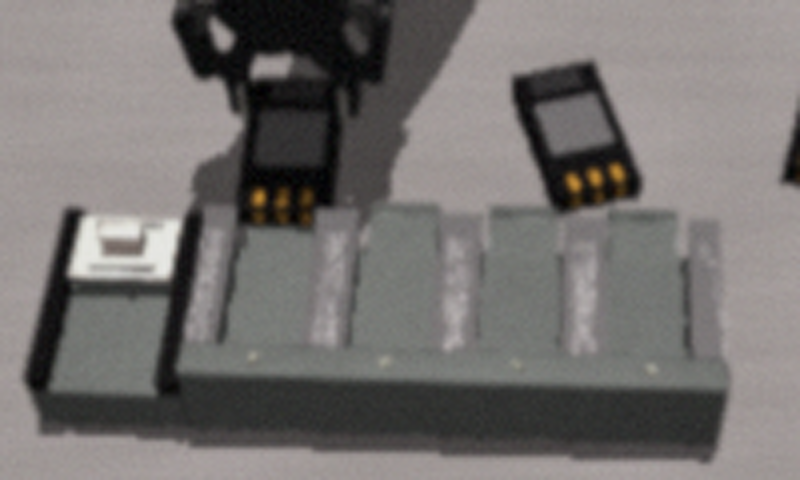

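The pack's contacts (258–308, 205) line up with the bay 3 mouth. Sliding in.

play_rows:
  steps:
    - {"claw": 5, "tx": 1, "ty": 0.1, "tz": 0, "ax": 0, "ay": 0, "az": 0}
    - {"claw": 5, "tx": 2, "ty": 0.1, "tz": 0, "ax": 0, "ay": 0, "az": 0}
    - {"claw": 5, "tx": 3, "ty": 0.1, "tz": 0, "ax": 0, "ay": 0, "az": 0}
    - {"claw": 5, "tx": 3.5, "ty": 0.1, "tz": 0, "ax": 0, "ay": 0, "az": 0}
    - {"claw": 5, "tx": 3.5, "ty": 0.1, "tz": 0, "ax": 0, "ay": 0, "az": 0}

```text
time: 6.05
eef_pos: [0.5364, -0.077, 0.0377]
tcp_rot: [0.707, -0.015, 0.016, -0.707]
contact_force: [0.6, -0.1, -1.5]
opening: 0.676
```

```bash
python3 -c "
from h import *
x,y=D(-.083,-.068)
go(x,y,.0385,YAW)
"
```

```text
t=6.0 pos [ 0.5364 -0.077   0.0377] | txyz cm [ 3.35 -0.07 -0.02] | axyz [0.03 0.01 0.1 ] F [ 0.6 -0.1 -1.5] open 0.676
```

No contact force at all. Continuing in.

play_rows:
  steps:
    - {"claw": 5, "tx": 1, "ty": 0, "tz": 0, "ax": 0, "ay": 0, "az": 0}
    - {"claw": 5, "tx": 2, "ty": 0, "tz": 0, "ax": 0, "ay": 0, "az": 0}
    - {"claw": 5, "tx": 3, "ty": 0, "tz": 0, "ax": 0, "ay": 0, "az": 0}
    - {"claw": 5, "tx": 3.3, "ty": 0, "tz": 0, "ax": 0, "ay": 0, "az": 0}
    - {"claw": 5, "tx": 3.3, "ty": 0, "tz": 0, "ax": 0, "ay": 0, "az": 0}

```text
time: 6.47
eef_pos: [0.5688, -0.0783, 0.0374]
tcp_rot: [0.707, -0.015, 0.016, -0.707]
contact_force: [-0.5, 0.0, -1.9]
opening: 0.676
```

```bash
python3 -c "
from h import *
x,y=D(-.083,-.068)
go(x,y,.0385,YAW)
snap('scene','s7.png')
p=cv2.imread('pics/s7.png'); cv2.imwrite('pics/s7z.png',cv2.resize(p[180:300,190:390],None,fx=4,fy=4,interpolation=cv2.INTER_CUBIC))
"
```

```text
t=6.5 pos [ 0.5688 -0.0783  0.0374] | txyz cm [ 0.11 -0.11 -0.03] | axyz [0.01 0.01 0.05] F [-0.5  0.  -1.9] open 0.676
```

View pics/s7z.png

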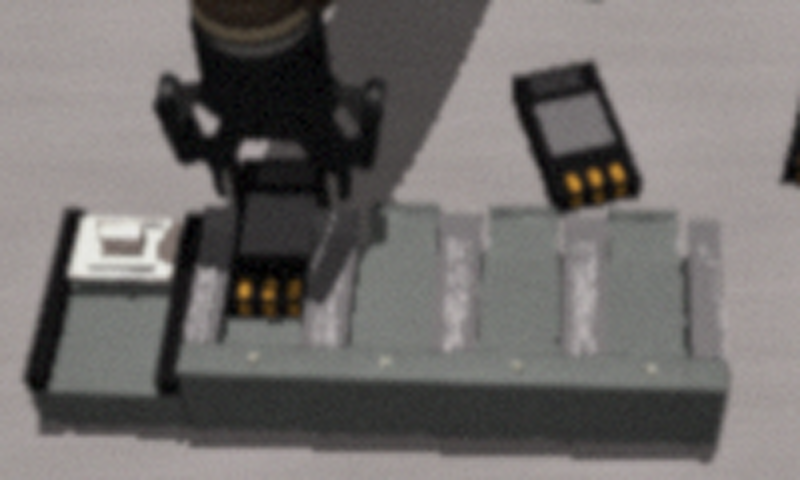

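play_rows:
  steps:
    - {"claw": 6.8, "tx": 0, "ty": 0, "tz": 0, "ax": 0, "ay": 0, "az": 0}
    - {"claw": 6.8, "tx": 0, "ty": 0, "tz": 0, "ax": 0, "ay": 0, "az": 0}
    - {"claw": 6.8, "tx": 0, "ty": 0, "tz": 0, "ax": 0, "ay": 0, "az": 0}
    - {"claw": 6.8, "tx": 0, "ty": -2, "tz": 0, "ax": 0, "ay": 0, "az": 0}
    - {"claw": 6.8, "tx": 0, "ty": -4, "tz": 0, "ax": 0, "ay": 0, "az": 0}
    - {"claw": 6.8, "tx": -2, "ty": -5.5, "tz": 0, "ax": 0, "ay": 0, "az": 0}
    - {"claw": 0, "tx": -5.7, "ty": -5.5, "tz": 0, "ax": 0, "ay": 0, "az": 0}
    - {"claw": 0, "tx": -5.7, "ty": -5.5, "tz": 0, "ax": 0, "ay": 0, "az": 0}
    - {"claw": 0, "tx": -5.7, "ty": -5.5, "tz": 0, "ax": 0, "ay": 0, "az": 0}
    - {"claw": 0, "tx": -5.7, "ty": -5.5, "tz": 0, "ax": 0, "ay": 0, "az": 0}

```text
time: 7.35
eef_pos: [0.5109, -0.0758, 0.0928]
tcp_rot: [0.707, -0.015, 0.016, -0.707]
contact_force: [-0.2, 0.5, 0.0]
opening: 0.235
```

```bash
python3 -c "
from h import *
x,y=D(-.14,-.068)
go(x,y,.041,YAW)
s=ctrl.get_state();p,d=snap('wrist','w8.png')
print(packs(cam('wrist',s),p,zt=.052))
"
```

```text
t=7.3 pos [ 0.5109 -0.0758  0.0928] | txyz cm [ 0.19  5.18 -0.03] | axyz [ 0.02 -0.02  0.09] F [-0.2  0.5  0. ] open 0.235
[]
```

View pics/w8.png

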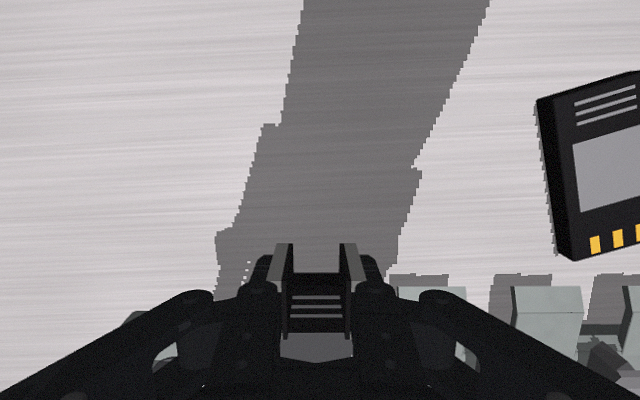

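```bash
python3 -c "
from h import *
s=ctrl.get_state()
w=toplane(cam('wrist',s),[(318,275)],.052)[0,:2]; print(w, RD.T@(w-OD))"
```

```text
[ 0.54032726 -0.07585529] [-0.11266904 -0.06648551]
```

play_rows:
  steps:
    - {"claw": 0, "tx": 0, "ty": 2.5, "tz": 0, "ax": 0, "ay": 0, "az": 0}
    - {"claw": 0, "tx": 0, "ty": 5.2, "tz": 0, "ax": 0, "ay": 0, "az": 0}
    - {"claw": 0, "tx": 0, "ty": 5.2, "tz": 0, "ax": 0, "ay": 0, "az": 0}
    - {"claw": 0, "tx": 1, "ty": 5.2, "tz": 0, "ax": 0, "ay": 0, "az": 0}
    - {"claw": 0, "tx": 2, "ty": 5.2, "tz": 0, "ax": 0, "ay": 0, "az": 0}
    - {"claw": 0, "tx": 3, "ty": 5.2, "tz": 0, "ax": 0, "ay": 0, "az": 0}
    - {"claw": 0, "tx": 4, "ty": 5.2, "tz": 0, "ax": 0, "ay": 0, "az": 0}
    - {"claw": 0, "tx": 4.5, "ty": 5.2, "tz": 0, "ax": 0, "ay": 0, "az": 0}
    - {"claw": 0, "tx": 5, "ty": 5.2, "tz": 0, "ax": 0, "ay": 0, "az": 0}
    - {"claw": 0, "tx": 5, "ty": 5.2, "tz": 0, "ax": 0, "ay": 0, "az": 0}

```text
time: 8.23
eef_pos: [0.5622, -0.0781, 0.041]
tcp_rot: [0.707, -0.015, 0.016, -0.707]
contact_force: [-0.2, 0.1, -0.4]
opening: 0.002
```

```bash
python3 -c "
from h import *
x,y=D(-.081,-.068)
go(x,y,.041,YAW)
"
```

```text
t=8.2 pos [ 0.5622 -0.0781  0.041 ] | txyz cm [ 0.97  0.   -0.03] | axyz [0.03 0.   0.13] F [-0.2  0.1 -0.4] open 0.002
```

play_rows:
  steps:
    - {"claw": 0, "tx": 0.4, "ty": 0, "tz": 0, "ax": 0, "ay": 0, "az": 0}
    - {"claw": 0, "tx": 0.8, "ty": 0, "tz": 0, "ax": 0, "ay": 0, "az": 0}
    - {"claw": 0, "tx": 1, "ty": 0, "tz": 0, "ax": 0, "ay": 0, "az": 0}
    - {"claw": 0, "tx": 1, "ty": 0, "tz": 0, "ax": 0, "ay": 0, "az": 0}

```text
time: 8.57
eef_pos: [0.571, -0.0783, 0.0403]
tcp_rot: [0.707, -0.015, 0.016, -0.707]
contact_force: [-0.3, -0.3, -0.1]
opening: -0.001
```

```bash
python3 -c "
from h import *
x,y=D(-.081,-.068)
go(x,y,.041,YAW)
"
```

```text
t=8.6 pos [ 0.571  -0.0783  0.0403] | txyz cm [ 0.1  -0.07 -0.04] | axyz [ 0.   -0.01  0.03] F [-0.3 -0.3 -0.1] open -0.001
```

```bash
python3 -c "
from h import *
snap('scene','s9.png')
p=cv2.imread('pics/s9.png'); cv2.imwrite('pics/s9z.png',cv2.resize(p[180:300,190:390],None,fx=4,fy=4,interpolation=cv2.INTER_CUBIC))
"
```

```text
(no output)
```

View pics/s9z.png

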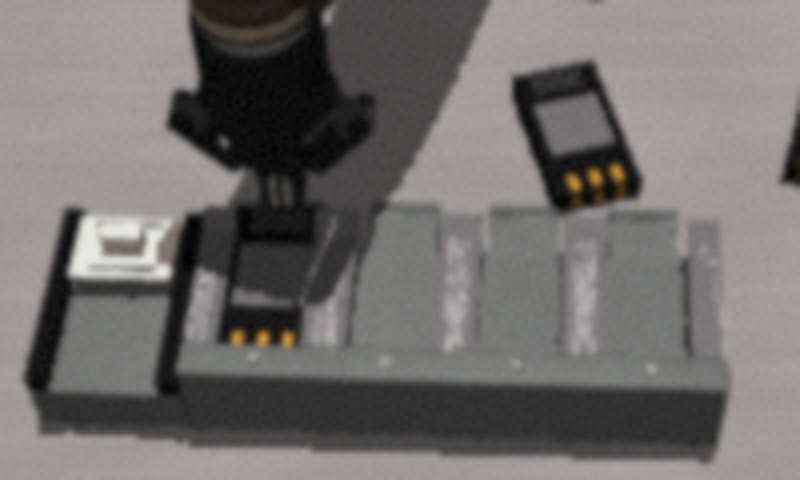

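Pack nearly home: its contacts at row 338, almost at the back wall. Pushing to the stop in small increments.

play_rows:
  steps:
    - {"claw": 0, "tx": 0.2, "ty": 0, "tz": 0, "ax": 0, "ay": 0, "az": 0}
    - {"claw": 0, "tx": 0.3, "ty": 0, "tz": 0, "ax": 0, "ay": 0, "az": 0}
    - {"claw": 0, "tx": 0.3, "ty": 0, "tz": 0, "ax": 0, "ay": 0, "az": 0}

```text
time: 8.87
eef_pos: [0.5717, -0.0781, 0.04]
tcp_rot: [-0.707, 0.017, -0.013, 0.707]
contact_force: [-5.7, -0.1, 4.3]
opening: -0.002
```

```bash
python3 -c "
from h import *
x,y=D(-.081,-.068)
go(x,y,.041,YAW)
"
```

```text
t=8.9 pos [ 0.5717 -0.0781  0.04  ] | txyz cm [ 0.03 -0.1  -0.06] | axyz [-0.03  0.02 -0.33] F [-5.7 -0.1  4.3] open -0.002
```

play_rows:
  steps:
    - {"claw": 0, "tx": 0.3, "ty": 0, "tz": 0, "ax": 0, "ay": 0, "az": 0}
    - {"claw": 0, "tx": 0.3, "ty": 0, "tz": 0, "ax": 0, "ay": 0, "az": 0}
    - {"claw": 0, "tx": 0.3, "ty": 0, "tz": 0, "ax": 0, "ay": 0, "az": 0}

```text
time: 9.12
eef_pos: [0.5717, -0.078, 0.0395]
tcp_rot: [-0.706, 0.02, -0.01, 0.707]
contact_force: [-13.4, -0.3, 8.8]
opening: -0.0
```

play_rows:
  steps:
    - {"claw": 0, "tx": -1, "ty": 0, "tz": 0, "ax": 0, "ay": 0, "az": 0}
    - {"claw": 0, "tx": -3, "ty": 0, "tz": 0, "ax": 0, "ay": 0, "az": 0}
    - {"claw": 0, "tx": -4, "ty": -4, "tz": 0, "ax": 0, "ay": 0, "az": 0}
    - {"claw": 0, "tx": -4, "ty": -8, "tz": 0, "ax": 0, "ay": 0, "az": 0}
    - {"claw": 8.5, "tx": -6, "ty": -12, "tz": 0, "ax": 0, "ay": 0, "az": 0}
    - {"claw": 8.5, "tx": -6, "ty": -16, "tz": 0, "ax": 0, "ay": 0, "az": 0}
    - {"claw": 8.5, "tx": -6, "ty": -20, "tz": 0, "ax": 0, "ay": 0, "az": 0}
    - {"claw": 8.5, "tx": -6, "ty": -20, "tz": 0, "ax": 0, "ay": 0, "az": 0}
    - {"claw": 8.5, "tx": -6, "ty": -20, "tz": 0, "ax": 0, "ay": 0, "az": 0}

```text
time: 9.87
eef_pos: [0.5186, -0.0765, 0.2445]
tcp_rot: [0.708, -0.012, 0.019, -0.706]
contact_force: [0.1, -0.7, -0.1]
opening: 0.707
```

```bash
python3 -c "
from h import *
go(.46,.10,.10,14.8)
s=ctrl.get_state();p,d=snap('wrist','w10.png')
for o in packs(cam('wrist',s),p): print('w',o)
p,d=snap('top','t10.png')
for o in packs(cam('top'),p): print('t',o)
cv2.imwrite('pics/t10z.png',cv2.resize(p[110:250,150:430],None,fx=2.8,fy=2.8,interpolation=cv2.INTER_CUBIC))
"
```

```text
t=9.9 pos [ 0.5186 -0.0765  0.2445] | txyz cm [-6.76 14.35 17.42] | axyz [  0.23 -17.31   0.51] F [ 0.1 -0.7 -0.1] open 0.707
w {'cen': array([0.4934, 0.1064]), 'rect': array([0.4936, 0.1058]), 'yaw': 15.3, 'size': array([111.1,  67.6]), 'area': 7240}
t {'cen': array([0.4801, 0.2887]), 'rect': array([0.4807, 0.2883]), 'yaw': -17.7, 'size': array([ 62.5, 109.8]), 'area': 6494}
t {'cen': array([0.4888, 0.1068]), 'rect': array([0.4895, 0.1068]), 'yaw': 14.4, 'size': array([110.7,  59.7]), 'area': 6227}
```

View pics/w10.png

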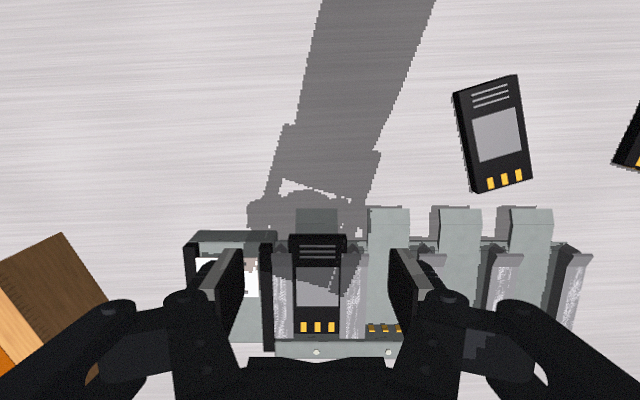

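View pics/t10z.png

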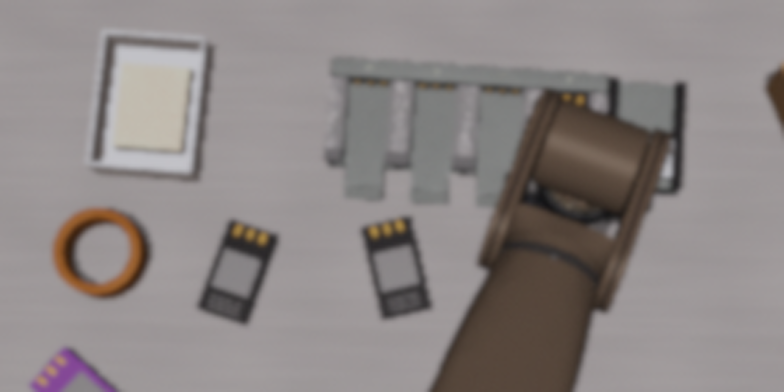

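Bay 3 is seated (wrist (318,290), contacts at the stop). Next is pack B, wrist (491,133).

play_rows:
  steps:
    - {"claw": 8.5, "tx": -6.5, "ty": 14.3, "tz": 17.4, "ax": 0, "ay": -17.3, "az": 0}
    - {"claw": 8.5, "tx": -6.5, "ty": 14.3, "tz": 17.4, "ax": 0, "ay": -17.3, "az": 0}
    - {"claw": 8.5, "tx": -6.5, "ty": 14.3, "tz": 17.4, "ax": 0, "ay": -17.3, "az": 0}
    - {"claw": 8.5, "tx": -6.5, "ty": 14.3, "tz": 17.4, "ax": 0, "ay": -17.3, "az": 0}
    - {"claw": 8.5, "tx": -6.5, "ty": 14.3, "tz": 17.4, "ax": 0, "ay": -17.3, "az": 0}
    - {"claw": 8.5, "tx": -6.5, "ty": 14.3, "tz": 17.4, "ax": 0, "ay": -17.3, "az": 0}
    - {"claw": 8.5, "tx": -6.5, "ty": 14.3, "tz": 17.4, "ax": 0, "ay": -17.3, "az": 0}
    - {"claw": 8.5, "tx": -6.5, "ty": 14.3, "tz": 17.4, "ax": 0, "ay": -17.3, "az": 0}
    - {"claw": 8.5, "tx": -6.5, "ty": 14.3, "tz": 17.4, "ax": 0, "ay": -17.3, "az": 0}

```text
time: 10.72
eef_pos: [0.4594, 0.1004, 0.0969]
tcp_rot: [0.701, 0.091, -0.091, -0.701]
contact_force: [-0.7, -0.7, 0.5]
opening: 0.992
```

```bash
python3 -c "
from h import *
s=ctrl.get_state();p,d=snap('wrist','w11.png')
for o in packs(cam('wrist',s),p): print('w',o)
go(.463,.0995,.002,14.8)
"
```

```text
w {'cen': array([0.4924, 0.109 ]), 'rect': array([0.4926, 0.1091]), 'yaw': 14.6, 'size': array([113.9,  61.2]), 'area': 6833}
t=10.8 pos [0.4602 0.1    0.0977] | txyz cm [ 0.25  9.57 -0.12] | axyz [ 0.03 -0.05  0.06] F [ 0.1 -0.3 -0.7] open 1.0
```

View pics/w11.png

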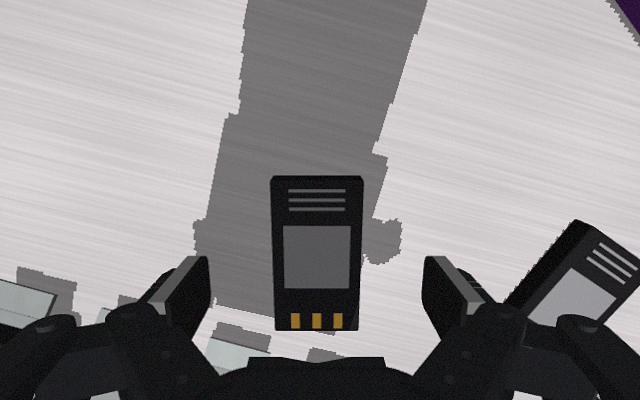

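Centred again at (317,253). Descend, close and lift.

play_rows:
  grip_force: 80
  steps:
    - {"claw": 8.5, "tx": 0.2, "ty": 4, "tz": 0, "ax": 0, "ay": 0, "az": 0}
    - {"claw": 8.5, "tx": 0.2, "ty": 7, "tz": 0, "ax": 0, "ay": 0, "az": 0}
    - {"claw": 8.5, "tx": 0.2, "ty": 9, "tz": 0, "ax": 0, "ay": 0, "az": 0}
    - {"claw": 8.5, "tx": 0.2, "ty": 9.5, "tz": 0, "ax": 0, "ay": 0, "az": 0}
    - {"claw": 8.5, "tx": 0.2, "ty": 9.5, "tz": 0, "ax": 0, "ay": 0, "az": 0}
    - {"claw": 5, "tx": 0.2, "ty": 9.5, "tz": 0, "ax": 0, "ay": 0, "az": 0}
    - {"claw": 5, "tx": 0.2, "ty": 9.5, "tz": 0, "ax": 0, "ay": 0, "az": 0}
    - {"claw": 5, "tx": 0.2, "ty": 9.5, "tz": 0, "ax": 0, "ay": 0, "az": 0}
    - {"claw": 5, "tx": 0.2, "ty": 9.5, "tz": 0, "ax": 0, "ay": 0, "az": 0}
    - {"claw": 5, "tx": 0.2, "ty": 9.5, "tz": 0, "ax": 0, "ay": 0, "az": 0}
    - {"claw": 5, "tx": 0.2, "ty": 9.5, "tz": 0, "ax": 0, "ay": 0, "az": 0}

```text
time: 11.68
eef_pos: [0.4639, 0.1011, 0.005]
tcp_rot: [0.702, 0.093, -0.089, -0.701]
contact_force: [0.5, -1.3, 5.7]
opening: 0.67
```

```bash
python3 -c "
from h import *
x,y=D(-.19,.084)
go(x,y,.06,YAW)
"
```

```text
t=11.7 pos [0.4639 0.1011 0.005 ] | txyz cm [-0.01 -5.49 -2.4 ] | axyz [ 0.05 17.29  0.32] F [ 0.5 -1.3  5.7] open 0.67
```

play_rows:
  steps:
    - {"claw": 5, "tx": 0, "ty": -1.5, "tz": 0, "ax": 0, "ay": 0, "az": 0}
    - {"claw": 5, "tx": 0, "ty": -3, "tz": 0, "ax": 0, "ay": 0, "az": 0}
    - {"claw": 5, "tx": 0, "ty": -4.5, "tz": 0, "ax": 0, "ay": 0, "az": 0}
    - {"claw": 5, "tx": 0, "ty": -5.5, "tz": -0.5, "ax": 0, "ay": 4, "az": 0}
    - {"claw": 5, "tx": 0, "ty": -5.5, "tz": -1, "ax": 0, "ay": 8, "az": 0}
    - {"claw": 5, "tx": 0, "ty": -5.5, "tz": -1.7, "ax": 0, "ay": 13, "az": 0}
    - {"claw": 5, "tx": 0, "ty": -5.5, "tz": -2.4, "ax": 0, "ay": 17.3, "az": 0}
    - {"claw": 5, "tx": 0, "ty": -5.5, "tz": -2.4, "ax": 0, "ay": 17.3, "az": 0}
    - {"claw": 5, "tx": 0, "ty": -5.5, "tz": -2.4, "ax": 0, "ay": 17.3, "az": 0}

```text
time: 12.43
eef_pos: [0.4675, 0.078, 0.0579]
tcp_rot: [-0.707, 0.015, -0.015, 0.707]
contact_force: [-0.5, -0.4, -0.8]
opening: 0.674
```

```bash
python3 -c "
from h import *
x,y=D(-.19,.084)
go(x,y,.041,YAW)
snap('scene','s12.png');snap('wrist','w12.png')
p=cv2.imread('pics/s12.png'); cv2.imwrite('pics/s12z.png',cv2.resize(p[170:300,190:450],None,fx=3,fy=3,interpolation=cv2.INTER_CUBIC))
"
```

```text
t=12.4 pos [0.4675 0.078  0.0579] | txyz cm [ 0.21  1.69 -0.01] | axyz [-0.01  0.06  0.05] F [-0.5 -0.4 -0.8] open 0.674
```

View pics/s12z.png

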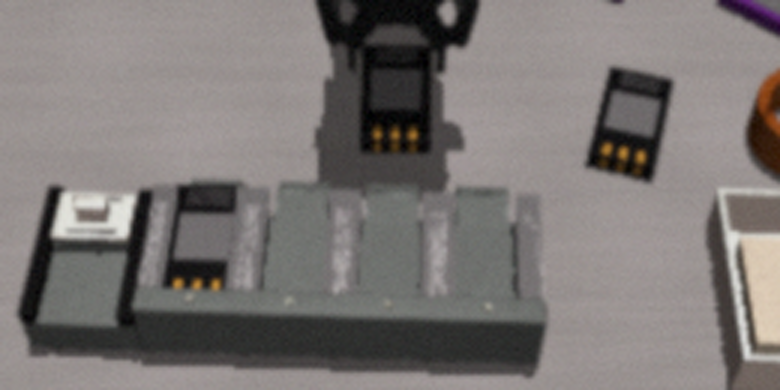

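View pics/w12.png

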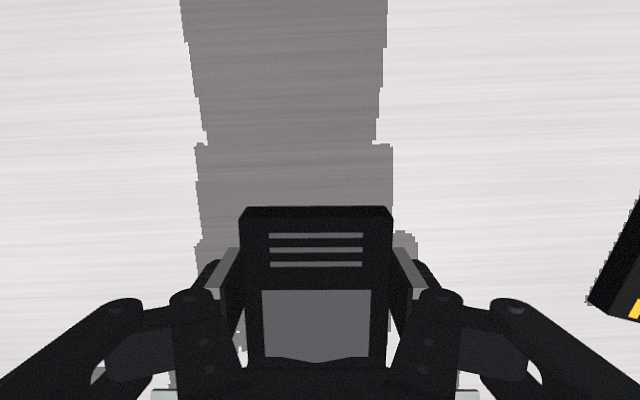

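Held level, contacts (397,135) in line with bay 1. Lower and slide in.

play_rows:
  steps:
    - {"claw": 5, "tx": 0.2, "ty": 1.7, "tz": 0, "ax": 0, "ay": 0, "az": 0}
    - {"claw": 5, "tx": 1, "ty": 1.7, "tz": 0, "ax": 0, "ay": 0, "az": 0}
    - {"claw": 5, "tx": 2, "ty": 1.7, "tz": 0, "ax": 0, "ay": 0, "az": 0}
    - {"claw": 5, "tx": 3, "ty": 1.7, "tz": 0, "ax": 0, "ay": 0, "az": 0}
    - {"claw": 5, "tx": 4, "ty": 1.7, "tz": 0, "ax": 0, "ay": 0, "az": 0}
    - {"claw": 5, "tx": 5, "ty": 1.7, "tz": 0, "ax": 0, "ay": 0, "az": 0}
    - {"claw": 5, "tx": 5.5, "ty": 1.7, "tz": 0, "ax": 0, "ay": 0, "az": 0}
    - {"claw": 5, "tx": 5.5, "ty": 1.7, "tz": 0, "ax": 0, "ay": 0, "az": 0}

```text
time: 13.2
eef_pos: [0.5243, 0.0755, 0.041]
tcp_rot: [0.707, -0.015, 0.016, -0.707]
contact_force: [-0.7, 0.7, -1.0]
opening: 0.674
```

```bash
python3 -c "
from h import *
x,y=D(-.083,.084)
go(x,y,.0405,YAW)
"
```

```text
t=13.2 pos [0.5243 0.0755 0.041 ] | txyz cm [ 5.22  0.06 -0.  ] | axyz [ 0.   -0.01  0.12] F [-0.7  0.7 -1. ] open 0.674
```

play_rows:
  steps:
    - {"claw": 5, "tx": 1, "ty": 0, "tz": 0, "ax": 0, "ay": 0, "az": 0}
    - {"claw": 5, "tx": 2, "ty": 0, "tz": 0, "ax": 0, "ay": 0, "az": 0}
    - {"claw": 5, "tx": 3, "ty": 0, "tz": 0, "ax": 0, "ay": 0, "az": 0}
    - {"claw": 5, "tx": 4, "ty": 0, "tz": 0, "ax": 0, "ay": 0, "az": 0}
    - {"claw": 5, "tx": 5, "ty": 0, "tz": 0, "ax": 0, "ay": 0, "az": 0}
    - {"claw": 5, "tx": 5.1, "ty": 0, "tz": 0, "ax": 0, "ay": 0, "az": 0}
    - {"claw": 5, "tx": 5.1, "ty": 0, "tz": 0, "ax": 0, "ay": 0, "az": 0}

```text
time: 13.78
eef_pos: [0.574, 0.0733, 0.0403]
tcp_rot: [0.707, -0.015, 0.016, -0.707]
contact_force: [-0.5, 0.5, -1.5]
opening: 0.68
```

```bash
python3 -c "
from h import *
x,y=D(-.083,.084)
go(x,y,.0405,YAW)
snap('scene','s13.png')
p=cv2.imread('pics/s13.png'); cv2.imwrite('pics/s13z.png',cv2.resize(p[170:300,190:450],None,fx=3,fy=3,interpolation=cv2.INTER_CUBIC))
"
```

```text
t=13.8 pos [0.574  0.0733 0.0403] | txyz cm [ 0.25 -0.02 -0.  ] | axyz [ 0.   -0.01  0.01] F [-0.5  0.5 -1.5] open 0.68
```

View pics/s13z.png

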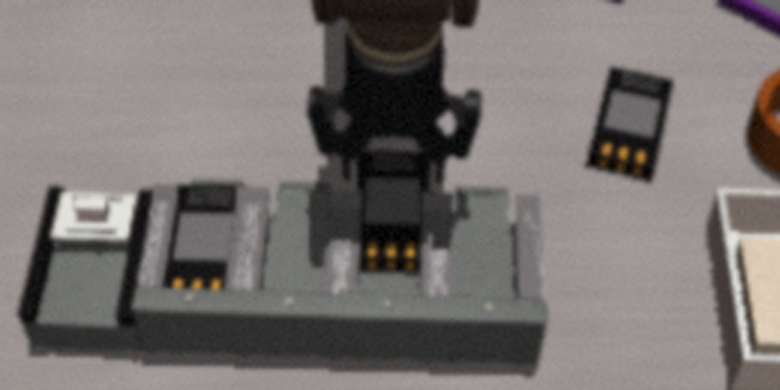

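Pack is in bay 1 (contacts (390,257)). Release, back off, close and push.

play_rows:
  steps:
    - {"claw": 6.8, "tx": 0, "ty": 0, "tz": 0, "ax": 0, "ay": 0, "az": 0}
    - {"claw": 6.8, "tx": 0, "ty": 0, "tz": 0, "ax": 0, "ay": 0, "az": 0}
    - {"claw": 6.8, "tx": 0, "ty": 0, "tz": 0, "ax": 0, "ay": 0, "az": 0}
    - {"claw": 6.8, "tx": 0, "ty": -2, "tz": 0, "ax": 0, "ay": 0, "az": 0}
    - {"claw": 6.8, "tx": 0, "ty": -4, "tz": 0, "ax": 0, "ay": 0, "az": 0}
    - {"claw": 6.8, "tx": -2, "ty": -5.5, "tz": 0, "ax": 0, "ay": 0, "az": 0}
    - {"claw": 0, "tx": -6, "ty": -5.5, "tz": 0, "ax": 0, "ay": 0, "az": 0}
    - {"claw": 0, "tx": -6, "ty": -5.5, "tz": 0, "ax": 0, "ay": 0, "az": 0}
    - {"claw": 0, "tx": -6, "ty": -5.5, "tz": 0, "ax": 0, "ay": 0, "az": 0}
    - {"claw": 0, "tx": -6, "ty": -5.5, "tz": 0, "ax": 0, "ay": 0, "az": 0}
    - {"claw": 0, "tx": -6, "ty": -5.5, "tz": 0, "ax": 0, "ay": 0, "az": 0}
    - {"claw": 0, "tx": -6, "ty": -5.5, "tz": 0, "ax": 0, "ay": 0, "az": 0}

```text
time: 14.83
eef_pos: [0.5149, 0.0759, 0.096]
tcp_rot: [0.707, -0.015, 0.016, -0.707]
contact_force: [-0.9, -0.3, -0.7]
opening: 0.001
```

```bash
python3 -c "
from h import *
x,y=D(-.14,.084)
go(x,y,.041,YAW)
s=ctrl.get_state();p,d=snap('wrist','w14.png')
g=cv2.cvtColor(p,cv2.COLOR_BGR2GRAY)[:,300:304].mean(1); print(g[230:310:3].round())
"
```

```text
t=14.8 pos [0.5149 0.0759 0.096 ] | txyz cm [ 0.46  5.5  -0.  ] | axyz [ 0.   -0.02  0.11] F [-0.9 -0.3 -0.7] open 0.001
[105. 109. 105. 104. 105.  80.  78.  75.  78.  78.  80.  78.  79.  76.
  78.  80.  76.  93.  16.  23.  16.  22.  22.  21.  23.  20.  20.]
```

View pics/w14.png

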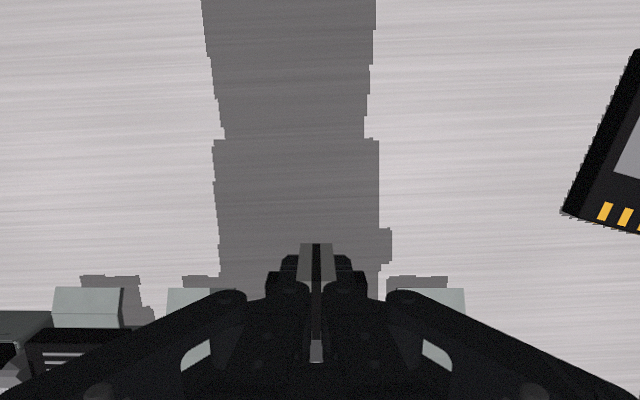

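play_rows:
  steps:
    - {"claw": 0, "tx": 0, "ty": 3, "tz": 0, "ax": 0, "ay": 0, "az": 0}
    - {"claw": 0, "tx": 0, "ty": 5.5, "tz": 0, "ax": 0, "ay": 0, "az": 0}
    - {"claw": 0, "tx": 0, "ty": 5.5, "tz": 0, "ax": 0, "ay": 0, "az": 0}
    - {"claw": 0, "tx": 1, "ty": 5.5, "tz": 0, "ax": 0, "ay": 0, "az": 0}
    - {"claw": 0, "tx": 2, "ty": 5.5, "tz": 0, "ax": 0, "ay": 0, "az": 0}
    - {"claw": 0, "tx": 3, "ty": 5.5, "tz": 0, "ax": 0, "ay": 0, "az": 0}
    - {"claw": 0, "tx": 4, "ty": 5.5, "tz": 0, "ax": 0, "ay": 0, "az": 0}
    - {"claw": 0, "tx": 5, "ty": 5.5, "tz": 0, "ax": 0, "ay": 0, "az": 0}
    - {"claw": 0, "tx": 5.7, "ty": 5.5, "tz": 0, "ax": 0, "ay": 0, "az": 0}
    - {"claw": 0, "tx": 6, "ty": 5.5, "tz": 0, "ax": 0, "ay": 0, "az": 0}
    - {"claw": 0, "tx": 6, "ty": 5.5, "tz": 0, "ax": 0, "ay": 0, "az": 0}

```text
time: 15.8
eef_pos: [0.5745, 0.0733, 0.0407]
tcp_rot: [0.707, -0.015, 0.016, -0.707]
contact_force: [-0.7, 0.6, -0.0]
opening: 0.002
```

```bash
python3 -c "
from h import *
x,y=D(-.081,.084)
go(x,y,.041,YAW)
"
```

```text
t=15.8 pos [0.5745 0.0733 0.0407] | txyz cm [ 0.4  -0.03 -0.01] | axyz [ 0.   -0.01  0.09] F [-0.7  0.6 -0. ] open 0.002
```

play_rows:
  steps:
    - {"claw": 0, "tx": 0.3, "ty": 0, "tz": 0, "ax": 0, "ay": 0, "az": 0}
    - {"claw": 0, "tx": 0.5, "ty": 0, "tz": 0, "ax": 0, "ay": 0, "az": 0}
    - {"claw": 0, "tx": 0.7, "ty": 0, "tz": 0, "ax": 0, "ay": 0, "az": 0}
    - {"claw": 0, "tx": 0.8, "ty": 0, "tz": 0, "ax": 0, "ay": 0, "az": 0}
    - {"claw": 0, "tx": 0.8, "ty": 0, "tz": 0, "ax": 0, "ay": 0, "az": 0}

```text
time: 16.22
eef_pos: [0.5785, 0.0733, 0.0398]
tcp_rot: [0.707, -0.018, 0.012, -0.707]
contact_force: [-7.3, -0.1, 6.0]
opening: 0.002
```

```bash
python3 -c "
from h import *
x,y=D(-.081,.084)
go(x,y,.041,YAW)
"
```

```text
t=16.2 pos [0.5785 0.0733 0.0398] | txyz cm [ 0.01 -0.12 -0.02] | axyz [ 0.01  0.02 -0.46] F [-7.3 -0.1  6. ] open 0.002
```

Stop reached at exactly the expected place. One firmer nudge, then withdraw.

play_rows:
  steps:
    - {"claw": 0, "tx": 0.2, "ty": 0, "tz": 0, "ax": 0, "ay": 0, "az": 0}
    - {"claw": 0, "tx": 0.2, "ty": 0, "tz": 0, "ax": 0, "ay": 0, "az": 0}
    - {"claw": 0, "tx": -1, "ty": 0, "tz": 0, "ax": 0, "ay": 0, "az": 0}
    - {"claw": 0, "tx": -3, "ty": 0, "tz": 0, "ax": 0, "ay": 0, "az": 0}
    - {"claw": 0, "tx": -4, "ty": -4, "tz": 0, "ax": 0, "ay": 0, "az": 0}
    - {"claw": 0, "tx": -4, "ty": -8, "tz": 0, "ax": 0, "ay": 0, "az": 0}
    - {"claw": 8.5, "tx": -6, "ty": -12, "tz": 0, "ax": 0, "ay": 0, "az": 0}
    - {"claw": 8.5, "tx": -6, "ty": -16, "tz": 0, "ax": 0, "ay": 0, "az": 0}
    - {"claw": 8.5, "tx": -6, "ty": -16, "tz": 0, "ax": 0, "ay": 0, "az": 0}
    - {"claw": 8.5, "tx": -6, "ty": -16, "tz": 0, "ax": 0, "ay": 0, "az": 0}

```text
time: 17.05
eef_pos: [0.5235, 0.0757, 0.2046]
tcp_rot: [0.707, -0.012, 0.019, -0.707]
contact_force: [-0.6, -0.2, 0.0]
opening: 0.565
```

```bash
python3 -c "
from h import *
s=ctrl.get_state();p,d=snap('wrist','w15.png')
for o in packs(cam('wrist',s),p): print('w',o)
p,d=snap('top','t15.png')
for o in packs(cam('top'),p): print('t',o)
go(.455,.297,.10,-18)
"
```

```text
w {'cen': array([0.4837, 0.288 ]), 'rect': array([0.484 , 0.2874]), 'yaw': -18.2, 'size': array([ 69.8, 112.2]), 'area': 7492}
t {'cen': array([0.4801, 0.2887]), 'rect': array([0.4807, 0.2883]), 'yaw': -17.7, 'size': array([ 62.5, 109.8]), 'area': 6494}
t=17.1 pos [0.521  0.0758 0.1998] | txyz cm [-7.56  9.98 21.81] | axyz [ 0.   15.49 -0.  ] F [ 0.2 -0.2 -0.9] open 0.736
```

View pics/w15.png

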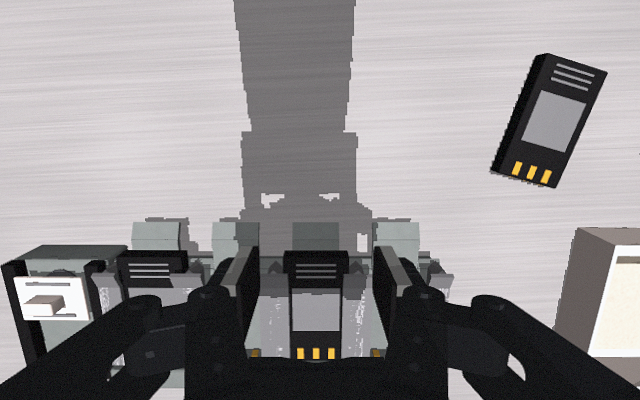

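play_rows:
  steps:
    - {"claw": 8.2, "tx": -7.6, "ty": 10, "tz": 21.8, "ax": 0, "ay": 15.4, "az": 0}
    - {"claw": 8.2, "tx": -7.6, "ty": 10, "tz": 21.8, "ax": 0, "ay": 15.4, "az": 0}
    - {"claw": 8.2, "tx": -7.6, "ty": 10, "tz": 21.8, "ax": 0, "ay": 15.4, "az": 0}
    - {"claw": 8.2, "tx": -7.6, "ty": 10, "tz": 21.8, "ax": 0, "ay": 15.4, "az": 0}
    - {"claw": 8.2, "tx": -7.6, "ty": 10, "tz": 21.8, "ax": 0, "ay": 15.4, "az": 0}
    - {"claw": 8.2, "tx": -7.6, "ty": 10, "tz": 21.8, "ax": 0, "ay": 15.4, "az": 0}
    - {"claw": 8.2, "tx": -7.6, "ty": 10, "tz": 21.8, "ax": 0, "ay": 15.4, "az": 0}
    - {"claw": 8.2, "tx": -7.6, "ty": 10, "tz": 21.8, "ax": 0, "ay": 15.4, "az": 0}
    - {"claw": 8.2, "tx": -7.6, "ty": 10, "tz": 21.8, "ax": 0, "ay": 15.4, "az": 0}

```text
time: 17.9
eef_pos: [0.454, 0.2964, 0.0985]
tcp_rot: [0.699, -0.111, 0.109, -0.698]
contact_force: [-0.0, -0.1, -0.2]
opening: 0.956
```

```bash
python3 -c "
from h import *
s=ctrl.get_state();p,d=snap('wrist','w16.png')
for o in packs(cam('wrist',s),p): print('w',o)
go(.455,.2967,.003,-17.9)
"
```

```text
w {'cen': array([0.4841, 0.292 ]), 'rect': array([0.484 , 0.2922]), 'yaw': -17.3, 'size': array([ 61.1, 113.5]), 'area': 6786}
t=17.9 pos [0.455  0.296  0.0995] | txyz cm [-0.02  9.65  0.08] | axyz [ 0.07 -0.03 -0.04] F [ 0.  -0.5 -0.3] open 0.964
```

View pics/w16.png

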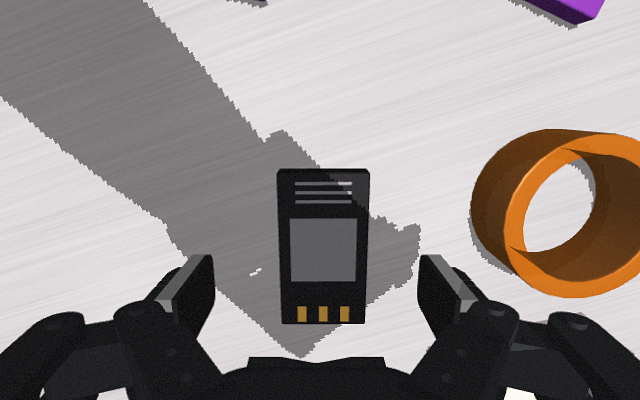

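Pack centre is at (323,247), a few mm right of the finger midline (316). Shifting +0.4 cm while descending.

play_rows:
  grip_force: 80
  steps:
    - {"claw": 8.2, "tx": 0, "ty": 4, "tz": 0.4, "ax": 0, "ay": 0, "az": 0}
    - {"claw": 8.2, "tx": 0, "ty": 7, "tz": 0.4, "ax": 0, "ay": 0, "az": 0}
    - {"claw": 8.2, "tx": 0, "ty": 9, "tz": 0.4, "ax": 0, "ay": 0, "az": 0}
    - {"claw": 8.2, "tx": 0, "ty": 9.6, "tz": 0.4, "ax": 0, "ay": 0, "az": 0}
    - {"claw": 8.2, "tx": 0, "ty": 9.6, "tz": 0.4, "ax": 0, "ay": 0, "az": 0}
    - {"claw": 5, "tx": 0, "ty": 9.6, "tz": 0.4, "ax": 0, "ay": 0, "az": 0}
    - {"claw": 5, "tx": 0, "ty": 9.6, "tz": 0.4, "ax": 0, "ay": 0, "az": 0}
    - {"claw": 5, "tx": 0, "ty": 9.6, "tz": 0.4, "ax": 0, "ay": 0, "az": 0}
    - {"claw": 5, "tx": 0, "ty": 9.6, "tz": 0.4, "ax": 0, "ay": 0, "az": 0}
    - {"claw": 5, "tx": 0, "ty": 9.6, "tz": 0.4, "ax": 0, "ay": 0, "az": 0}
    - {"claw": 5, "tx": 0, "ty": 9.6, "tz": 0.4, "ax": 0, "ay": 0, "az": 0}

```text
time: 18.87
eef_pos: [0.4586, 0.3013, 0.0072]
tcp_rot: [-0.698, 0.108, -0.112, 0.699]
contact_force: [0.0, -1.7, 7.3]
opening: 0.666
```

```bash
python3 -c "
from h import *
x,y=D(-.19,.160)
go(x,y,.062,YAW)
"
```

```text
t=18.9 pos [0.4586 0.3013 0.0072] | txyz cm [  5.92  -5.49 -13.58] | axyz [ -0.13 -15.41   0.28] F [ 0.  -1.7  7.3] open 0.666
```

play_rows:
  steps:
    - {"claw": 5, "tx": 0, "ty": -1.5, "tz": 0, "ax": 0, "ay": 0, "az": 0}
    - {"claw": 5, "tx": 0, "ty": -3, "tz": 0, "ax": 0, "ay": 0, "az": 0}
    - {"claw": 5, "tx": 0, "ty": -4.5, "tz": 0, "ax": 0, "ay": 0, "az": 0}
    - {"claw": 5, "tx": 0, "ty": -5.5, "tz": -1, "ax": 0, "ay": -2, "az": 0}
    - {"claw": 5, "tx": 1, "ty": -5.5, "tz": -4, "ax": 0, "ay": -6, "az": 0}
    - {"claw": 5, "tx": 3, "ty": -5.5, "tz": -7, "ax": 0, "ay": -10, "az": 0}
    - {"claw": 5, "tx": 5, "ty": -5.5, "tz": -10, "ax": 0, "ay": -14, "az": 0}
    - {"claw": 5, "tx": 5.9, "ty": -5.5, "tz": -13, "ax": 0, "ay": -15.4, "az": 0}
    - {"claw": 5, "tx": 5.9, "ty": -5.5, "tz": -13.6, "ax": 0, "ay": -15.4, "az": 0}
    - {"claw": 5, "tx": 5.9, "ty": -5.5, "tz": -13.6, "ax": 0, "ay": -15.4, "az": 0}
    - {"claw": 5, "tx": 5.9, "ty": -5.5, "tz": -13.6, "ax": 0, "ay": -15.4, "az": 0}

```text
time: 19.78
eef_pos: [0.4703, 0.1532, 0.0595]
tcp_rot: [-0.707, 0.016, -0.016, 0.707]
contact_force: [0.6, 0.4, -1.4]
opening: 0.668
```

```bash
python3 -c "
from h import *
x,y=D(-.19,.160)
go(x,y,.0435,YAW)
snap('scene','s17.png');snap('wrist','w17.png')
p=cv2.imread('pics/s17.png'); cv2.imwrite('pics/s17z.png',cv2.resize(p[170:300,190:450],None,fx=3,fy=3,interpolation=cv2.INTER_CUBIC))
"
```

```text
t=19.8 pos [0.4703 0.1532 0.0595] | txyz cm [0.26 1.6  0.07] | axyz [-0.03 -0.09  0.02] F [ 0.6  0.4 -1.4] open 0.668
```

View pics/s17z.png

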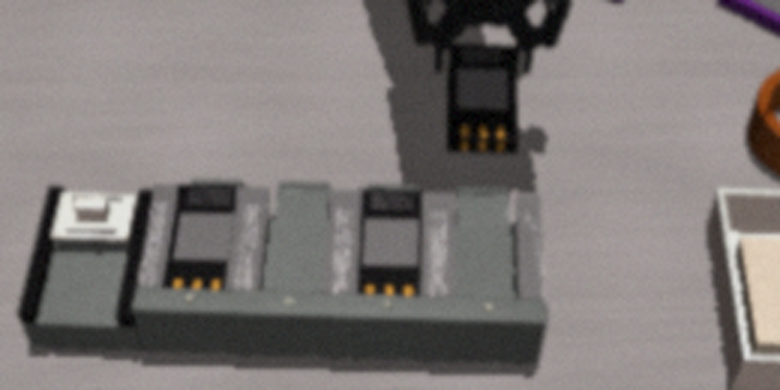

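View pics/w17.png

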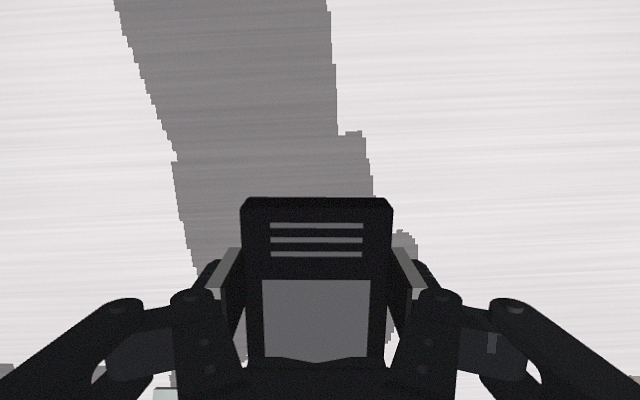

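play_rows:
  steps:
    - {"claw": 5, "tx": 0.3, "ty": 1.6, "tz": 0.1, "ax": 0, "ay": 0, "az": 0}
    - {"claw": 5, "tx": 1, "ty": 1.6, "tz": 0.1, "ax": 0, "ay": 0, "az": 0}
    - {"claw": 5, "tx": 2, "ty": 1.6, "tz": 0.1, "ax": 0, "ay": 0, "az": 0}
    - {"claw": 5, "tx": 3, "ty": 1.6, "tz": 0.1, "ax": 0, "ay": 0, "az": 0}
    - {"claw": 5, "tx": 4, "ty": 1.6, "tz": 0.1, "ax": 0, "ay": 0, "az": 0}
    - {"claw": 5, "tx": 5, "ty": 1.6, "tz": 0.1, "ax": 0, "ay": 0, "az": 0}
    - {"claw": 5, "tx": 5.5, "ty": 1.6, "tz": 0.1, "ax": 0, "ay": 0, "az": 0}
    - {"claw": 5, "tx": 5.5, "ty": 1.6, "tz": 0.1, "ax": 0, "ay": 0, "az": 0}

```text
time: 20.55
eef_pos: [0.5275, 0.1515, 0.0439]
tcp_rot: [-0.707, 0.015, -0.016, 0.707]
contact_force: [0.2, 0.7, -1.1]
opening: 0.67
```

```bash
python3 -c "
from h import *
x,y=D(-.083,.160)
go(x,y,.0425,YAW)
"
```

```text
t=20.6 pos [0.5275 0.1515 0.0439] | txyz cm [ 5.24  0.15 -0.01] | axyz [-0.01 -0.04  0.11] F [ 0.2  0.7 -1.1] open 0.67
```

play_rows:
  steps:
    - {"claw": 5, "tx": 1, "ty": 0.1, "tz": 0, "ax": 0, "ay": 0, "az": 0}
    - {"claw": 5, "tx": 2, "ty": 0.1, "tz": 0, "ax": 0, "ay": 0, "az": 0}
    - {"claw": 5, "tx": 3, "ty": 0.1, "tz": 0, "ax": 0, "ay": 0, "az": 0}
    - {"claw": 5, "tx": 4, "ty": 0.1, "tz": 0, "ax": 0, "ay": 0, "az": 0}
    - {"claw": 5, "tx": 5, "ty": 0.1, "tz": 0, "ax": 0, "ay": 0, "az": 0}
    - {"claw": 5, "tx": 5.1, "ty": 0.1, "tz": 0, "ax": 0, "ay": 0, "az": 0}
    - {"claw": 5, "tx": 5.1, "ty": 0.1, "tz": 0, "ax": 0, "ay": 0, "az": 0}

```text
time: 21.13
eef_pos: [0.5773, 0.1493, 0.0423]
tcp_rot: [-0.707, 0.016, -0.016, 0.707]
contact_force: [0.2, 0.2, -1.8]
opening: 0.669
```

```bash
python3 -c "
from h import *
x,y=D(-.083,.160)
go(x,y,.0425,YAW)
snap('scene','s18.png')
p=cv2.imread('pics/s18.png'); cv2.imwrite('pics/s18z.png',cv2.resize(p[170:300,190:450],None,fx=3,fy=3,interpolation=cv2.INTER_CUBIC))
"
```

```text
t=21.1 pos [0.5773 0.1493 0.0423] | txyz cm [ 0.26 -0.02 -0.01] | axyz [-0.   -0.03  0.01] F [ 0.2  0.2 -1.8] open 0.669
```

View pics/s18z.png

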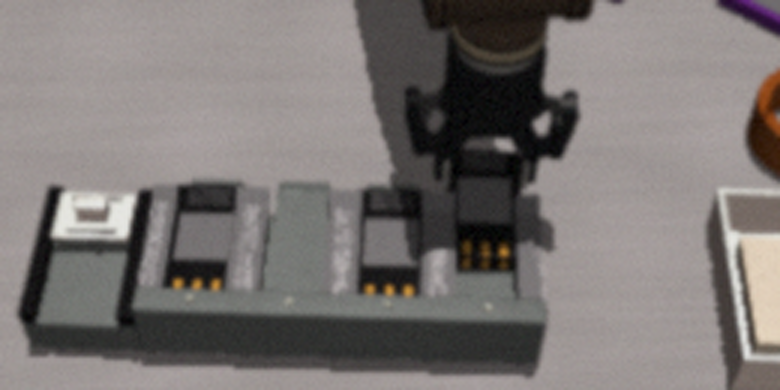

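play_rows:
  steps:
    - {"claw": 6.8, "tx": 0, "ty": 0, "tz": 0, "ax": 0, "ay": 0, "az": 0}
    - {"claw": 6.8, "tx": 0, "ty": 0, "tz": 0, "ax": 0, "ay": 0, "az": 0}
    - {"claw": 6.8, "tx": 0, "ty": 0, "tz": 0, "ax": 0, "ay": 0, "az": 0}
    - {"claw": 6.8, "tx": 0, "ty": -2, "tz": 0, "ax": 0, "ay": 0, "az": 0}
    - {"claw": 6.8, "tx": 0, "ty": -4, "tz": 0, "ax": 0, "ay": 0, "az": 0}
    - {"claw": 6.8, "tx": -2, "ty": -5.5, "tz": 0, "ax": 0, "ay": 0, "az": 0}
    - {"claw": 0, "tx": -6, "ty": -5.5, "tz": 0, "ax": 0, "ay": 0, "az": 0}
    - {"claw": 0, "tx": -6.5, "ty": -5.5, "tz": 0, "ax": 0, "ay": 0, "az": 0}
    - {"claw": 0, "tx": -6.5, "ty": -5.5, "tz": 0, "ax": 0, "ay": 0, "az": 0}
    - {"claw": 0, "tx": -6.5, "ty": -5.5, "tz": 0, "ax": 0, "ay": 0, "az": 0}

```text
time: 22.02
eef_pos: [0.5118, 0.1525, 0.0978]
tcp_rot: [-0.707, 0.015, -0.016, 0.707]
contact_force: [0.3, 0.4, 0.2]
opening: 0.234
```

```bash
python3 -c "
from h import *
x,y=D(-.145,.160)
go(x,y,.041,YAW)
s=ctrl.get_state();p,d=snap('wrist','w19.png')
for r in (265,270,275,280,285):
    w=toplane(cam('wrist',s),[(318,r)],.052)[0,:2]; print(r,RD.T@(w-OD))
"
```

```text
t=22.0 pos [0.5118 0.1525 0.0978] | txyz cm [ 0.61  5.68 -0.04] | axyz [-0.01  0.02  0.1 ] F [0.3 0.4 0.2] open 0.234
265 [-0.12647131  0.16182594]
270 [-0.12330967  0.16183724]
275 [-0.12012184  0.16184864]
280 [-0.11690742  0.16186015]
285 [-0.11366602  0.16187176]
```

View pics/w19.png

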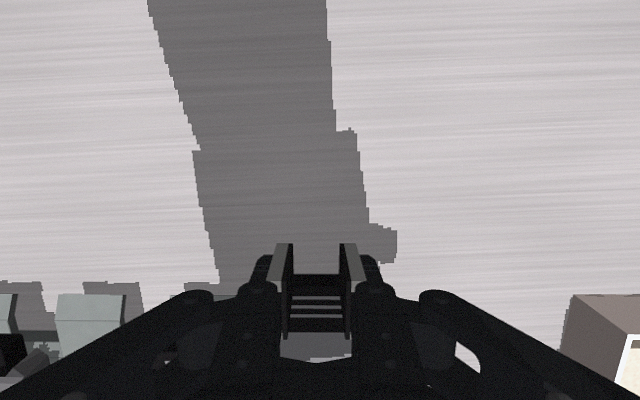

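play_rows:
  steps:
    - {"claw": 0, "tx": 0, "ty": 3, "tz": 0, "ax": 0, "ay": 0, "az": 0}
    - {"claw": 0, "tx": 0, "ty": 5.7, "tz": 0, "ax": 0, "ay": 0, "az": 0}
    - {"claw": 0, "tx": 0, "ty": 5.7, "tz": 0, "ax": 0, "ay": 0, "az": 0}
    - {"claw": 0, "tx": 1, "ty": 5.7, "tz": 0, "ax": 0, "ay": 0, "az": 0}
    - {"claw": 0, "tx": 2, "ty": 5.7, "tz": 0, "ax": 0, "ay": 0, "az": 0}
    - {"claw": 0, "tx": 3, "ty": 5.7, "tz": 0, "ax": 0, "ay": 0, "az": 0}
    - {"claw": 0, "tx": 4, "ty": 5.7, "tz": 0, "ax": 0, "ay": 0, "az": 0}
    - {"claw": 0, "tx": 5, "ty": 5.7, "tz": 0, "ax": 0, "ay": 0, "az": 0}
    - {"claw": 0, "tx": 6, "ty": 5.7, "tz": 0, "ax": 0, "ay": 0, "az": 0}
    - {"claw": 0, "tx": 6.5, "ty": 5.7, "tz": 0, "ax": 0, "ay": 0, "az": 0}
    - {"claw": 0, "tx": 6.5, "ty": 5.7, "tz": 0, "ax": 0, "ay": 0, "az": 0}

```text
time: 22.98
eef_pos: [0.5784, 0.1493, 0.0409]
tcp_rot: [-0.707, 0.015, -0.016, 0.707]
contact_force: [0.5, -0.1, 0.6]
opening: -0.001
```

```bash
python3 -c "
from h import *
x,y=D(-.081,.160)
go(x,y,.041,YAW)
"
```

```text
t=23.0 pos [0.5784 0.1493 0.0409] | txyz cm [ 0.35 -0.01 -0.01] | axyz [-0.01 -0.03  0.14] F [ 0.5 -0.1  0.6] open -0.001
```

play_rows:
  steps:
    - {"claw": 0, "tx": 0.3, "ty": 0, "tz": 0, "ax": 0, "ay": 0, "az": 0}
    - {"claw": 0, "tx": 0.5, "ty": 0, "tz": 0, "ax": 0, "ay": 0, "az": 0}
    - {"claw": 0, "tx": 0.7, "ty": 0, "tz": 0, "ax": 0, "ay": 0, "az": 0}
    - {"claw": 0, "tx": 0.8, "ty": 0, "tz": 0, "ax": 0, "ay": 0, "az": 0}
    - {"claw": 0, "tx": 0.9, "ty": 0, "tz": 0, "ax": 0, "ay": 0, "az": 0}
    - {"claw": 0, "tx": 0.9, "ty": 0, "tz": 0, "ax": 0, "ay": 0, "az": 0}

```text
time: 23.48
eef_pos: [0.5819, 0.1493, 0.0397]
tcp_rot: [0.707, -0.019, 0.012, -0.707]
contact_force: [-8.5, -0.2, 6.8]
opening: -0.001
```

```bash
python3 -c "
from h import *
x,y=D(-.081,.160)
go(x,y,.041,YAW)
"
```

```text
t=23.5 pos [0.5819 0.1493 0.0397] | txyz cm [-0.   -0.13 -0.03] | axyz [ 0.05  0.02 -0.56] F [-8.5 -0.2  6.8] open -0.001
```

play_rows:
  steps:
    - {"claw": 0, "tx": -1, "ty": 0, "tz": 0, "ax": 0, "ay": 0, "az": 0}
    - {"claw": 0, "tx": -4, "ty": 0, "tz": 0, "ax": 0, "ay": 0, "az": 0}
    - {"claw": 0, "tx": -6, "ty": -4, "tz": 0, "ax": 0, "ay": 0, "az": 0}
    - {"claw": 0, "tx": -8, "ty": -8, "tz": -2, "ax": 0, "ay": 0, "az": 0}
    - {"claw": 0, "tx": -8, "ty": -12, "tz": -5, "ax": 0, "ay": 0, "az": 0}
    - {"claw": 0, "tx": -8, "ty": -16, "tz": -9, "ax": 0, "ay": 0, "az": 0}
    - {"claw": 0, "tx": -8, "ty": -20, "tz": -13, "ax": 0, "ay": 0, "az": 0}
    - {"claw": 0, "tx": -8, "ty": -20, "tz": -17, "ax": 0, "ay": 0, "az": 0}
    - {"claw": 0, "tx": -8, "ty": -20, "tz": -20, "ax": 0, "ay": 0, "az": 0}
    - {"claw": 0, "tx": -8, "ty": -20, "tz": -20, "ax": 0, "ay": 0, "az": 0}
    - {"claw": 0, "tx": -8, "ty": -20, "tz": -20, "ax": 0, "ay": 0, "az": 0}
    - {"claw": 0, "tx": -8, "ty": -20, "tz": -20, "ax": 0, "ay": 0, "az": 0}

```text
time: 24.48
eef_pos: [0.4968, -0.0483, 0.2408]
tcp_rot: [0.707, -0.016, 0.017, -0.707]
contact_force: [0.4, 0.4, -0.2]
opening: 0.001
```

```bash
python3 -c "
from h import *
s=ctrl.get_state();p,d=snap('wrist','w20.png')
np.savez('w20.npz',p=p,d=d,pos=s['eef_pos'],q=s['tcp_rot'])
go(*D(-.08,-.158),.10,YAW)
p,d=snap('top','t20.png')
cv2.imwrite('pics/t20z.png',cv2.resize(p[110:230,150:410],None,fx=3,fy=3,interpolation=cv2.INTER_CUBIC))
"
```

```text
t=24.5 pos [ 0.4965 -0.0473  0.24  ] | txyz cm [  7.78  14.01 -11.81] | axyz [-0.01 -0.07  0.04] F [-0.7  0.9 -0.7] open 0.001
```

View pics/w20.png

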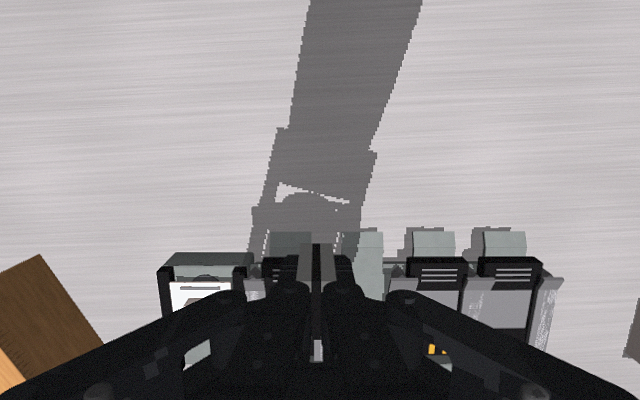

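View pics/t20z.png

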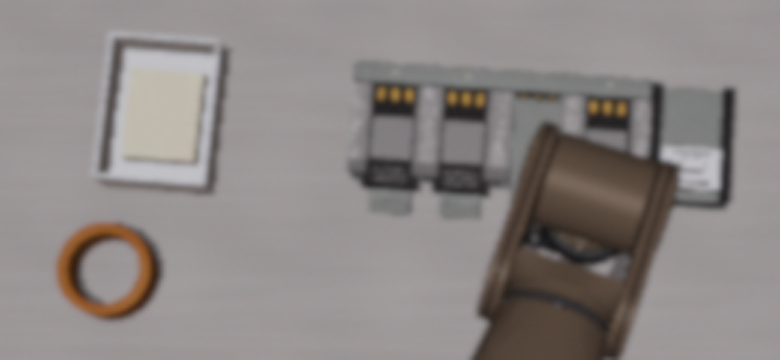

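All three packs are home in bays 0, 1 and 3: contacts are at the back wall in top zoom (395,100), (465,100), (608,105). I'll check the full top view for a hidden fourth pack, then compute the tab push.

View pics/t20.png

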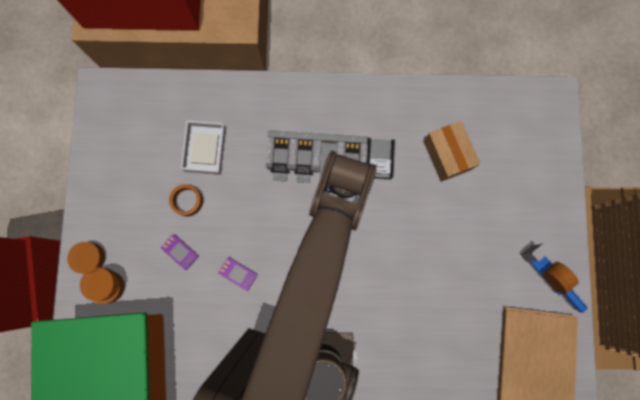

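```bash
python3 -c "
from h import *
z=np.load('w1.npz'); c=cam('wrist',dict(tcp_rot=z['q'],eef_pos=z['pos']))
# rib top front edge in zoomed w1z: rib top corners approx (62,148)-(106,148) front(bottom=far?)
f=lambda a:(np.array(a,float)+.5)/2.3-.5+np.array([140,175])
for q in [(42,108),(150,117),(45,178),(150,187)]:
    w=toplane(c,[f(q)],.058)[0,:2]; print('plate',q,RD.T@(w-OD))
for q in [(62,148),(105,148),(62,166),(105,168)]:
    w=toplane(c,[f(q)],.076)[0,:2]; print('rib',q,RD.T@(w-OD))
print(D(-.065,-.158),D(.004,-.158),D(-.034,-.158))
"
```

```text
plate (42, 108) [-0.05036549 -0.18694552]
plate (150, 117) [-0.04787965 -0.1266507 ]
plate (45, 178) [-0.00823623 -0.1881488 ]
plate (150, 187) [-0.00554617 -0.12813762]
rib (62, 148) [-0.03421554 -0.16953179]
rib (105, 148) [-0.03532055 -0.14612251]
rib (62, 166) [-0.02371825 -0.17019556]
rib (105, 168) [-0.02366451 -0.1466999 ]
[ 0.58395912 -0.16936197] [ 0.65289345 -0.17237171] [ 0.61492961 -0.17071417]
```

No fourth pack is visible. The tab rib is at dock (-29, -158) mm. Moving in front of it.

play_rows:
  steps:
    - {"claw": 0, "tx": 4, "ty": 7, "tz": -6, "ax": 0, "ay": 0, "az": 0}
    - {"claw": 0, "tx": 8, "ty": 10, "tz": -11.8, "ax": 0, "ay": 0, "az": 0}
    - {"claw": 0, "tx": 8, "ty": 12, "tz": -11.8, "ax": 0, "ay": 0, "az": 0}
    - {"claw": 0, "tx": 8, "ty": 12, "tz": -11.8, "ax": 0, "ay": 0, "az": 0}
    - {"claw": 0, "tx": 8, "ty": 12, "tz": -11.8, "ax": 0, "ay": 0, "az": 0}
    - {"claw": 0, "tx": 8, "ty": 12, "tz": -11.8, "ax": 0, "ay": 0, "az": 0}
    - {"claw": 0, "tx": 8, "ty": 12, "tz": -11.8, "ax": 0, "ay": 0, "az": 0}

```text
time: 25.17
eef_pos: [0.5708, -0.1671, 0.1182]
tcp_rot: [-0.706, 0.016, -0.014, 0.708]
contact_force: [-0.4, -0.2, -0.7]
opening: 0.003
```

```bash
python3 -c "
from h import *
go(*D(-.07,-.158),.067,YAW)
go(*D(.004,-.158),.067,YAW)
s=ctrl.get_state();p,d=snap('wrist','w21.png')
"
```

```text
t=25.2 pos [ 0.5708 -0.1671  0.1182] | txyz cm [ 0.84  5.12 -0.18] | axyz [-0.12  0.04 -0.21] F [-0.4 -0.2 -0.7] open 0.003
t=25.2 pos [ 0.5708 -0.1671  0.1182] | txyz cm [ 8.24  5.09 -0.18] | axyz [-0.12  0.04 -0.21] F [-0.4 -0.2 -0.7] open 0.003
```

View pics/w21.png

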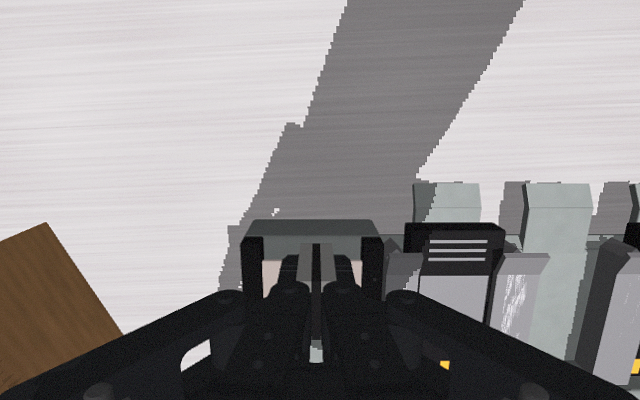

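play_rows:
  steps:
    - {"claw": 0, "tx": 0.4, "ty": 3, "tz": -0.2, "ax": 0, "ay": 0, "az": 0}
    - {"claw": 0, "tx": 0.4, "ty": 5.1, "tz": -0.2, "ax": 0, "ay": 0, "az": 0}
    - {"claw": 0, "tx": 0.4, "ty": 5.1, "tz": -0.2, "ax": 0, "ay": 0, "az": 0}
    - {"claw": 0, "tx": 1.5, "ty": 5.1, "tz": -0.2, "ax": 0, "ay": 0, "az": 0}
    - {"claw": 0, "tx": 2.5, "ty": 5.1, "tz": -0.2, "ax": 0, "ay": 0, "az": 0}
    - {"claw": 0, "tx": 3.5, "ty": 5.1, "tz": -0.2, "ax": 0, "ay": 0, "az": 0}
    - {"claw": 0, "tx": 4.5, "ty": 5.1, "tz": -0.2, "ax": 0, "ay": 0, "az": 0}
    - {"claw": 0, "tx": 5.5, "ty": 5.1, "tz": -0.2, "ax": 0, "ay": 0, "az": 0}
    - {"claw": 0, "tx": 6.3, "ty": 5.1, "tz": -0.2, "ax": 0, "ay": 0, "az": 0}
    - {"claw": 0, "tx": 7, "ty": 5.1, "tz": -0.2, "ax": 0, "ay": 0, "az": 0}
    - {"claw": 0, "tx": 7.5, "ty": 5.1, "tz": -0.2, "ax": 0, "ay": 0, "az": 0}
    - {"claw": 0, "tx": 7.5, "ty": 5.1, "tz": -0.2, "ax": 0, "ay": 0, "az": 0}

```text
time: 26.22
eef_pos: [0.6478, -0.174, 0.0699]
tcp_rot: [0.707, -0.015, 0.016, -0.707]
contact_force: [-0.4, -0.4, 0.4]
opening: 0.001
```

```bash
python3 -c "
from h import *
go(*D(.004,-.158),.067,YAW)
"
```

```text
t=26.2 pos [ 0.6478 -0.174   0.0699] | txyz cm [0.51 0.29 0.19] | axyz [0.04 0.01 0.13] F [-0.4 -0.4  0.4] open 0.001
```

play_rows:
  steps:
    - {"claw": 0, "tx": 0.2, "ty": 0.3, "tz": 0.1, "ax": 0, "ay": 0, "az": 0}
    - {"claw": 0, "tx": 0.5, "ty": 0.3, "tz": 0.1, "ax": 0, "ay": 0, "az": 0}
    - {"claw": 0, "tx": 0.7, "ty": 0.3, "tz": 0.1, "ax": 0, "ay": 0, "az": 0}
    - {"claw": 0, "tx": 0.8, "ty": 0.3, "tz": 0.1, "ax": 0, "ay": 0, "az": 0}
    - {"claw": 0, "tx": 0.8, "ty": 0.3, "tz": 0.1, "ax": 0, "ay": 0, "az": 0}

```text
time: 26.63
eef_pos: [0.6526, -0.1731, 0.0656]
tcp_rot: [-0.707, 0.017, -0.013, 0.707]
contact_force: [-6.3, 1.4, 2.1]
opening: -0.001
```

```bash
python3 -c "
from h import *
go(*D(.004,-.158),.067,YAW)
snap('scene','s22.png')
p=cv2.imread('pics/s22.png'); cv2.imwrite('pics/s22z.png',cv2.resize(p[170:300,180:400],None,fx=3.6,fy=3.6,interpolation=cv2.INTER_CUBIC))
"
```

```text
t=26.6 pos [ 0.6526 -0.1731  0.0656] | txyz cm [ 0.02 -0.14  0.07] | axyz [-0.05  0.01 -0.31] F [-6.3  1.4  2.1] open -0.001
```

View pics/s22z.png

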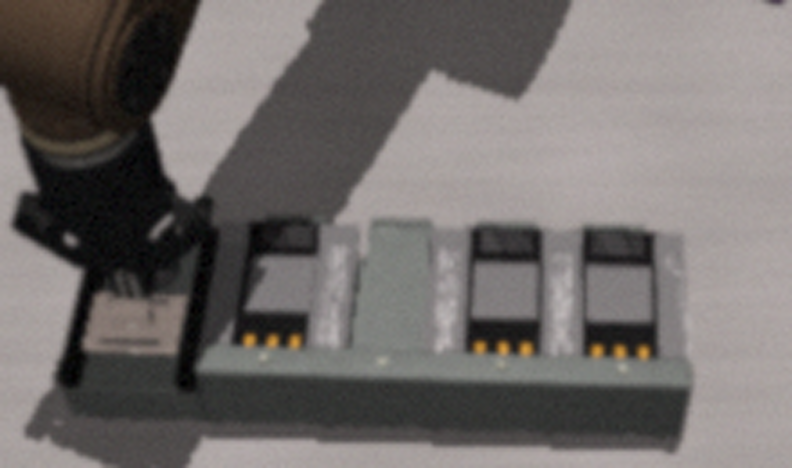

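The tab is fully open, with stop force at the expected position. Back off, rise, and go over the button.

play_rows:
  steps:
    - {"claw": 0, "tx": -0.8, "ty": 0, "tz": 0, "ax": 0, "ay": 0, "az": 0}
    - {"claw": 0, "tx": -2, "ty": -1, "tz": 0, "ax": 0, "ay": 0, "az": 0}
    - {"claw": 0, "tx": -4, "ty": -1, "tz": 0.1, "ax": 0, "ay": 0, "az": 0}
    - {"claw": 0, "tx": -4, "ty": -1, "tz": 0.1, "ax": 0, "ay": 0, "az": 0}
    - {"claw": 0, "tx": -4, "ty": -1, "tz": 0.1, "ax": 0, "ay": 0, "az": 0}
    - {"claw": 0, "tx": -4, "ty": -1, "tz": 0.1, "ax": 0, "ay": 0, "az": 0}

```text
time: 27.18
eef_pos: [0.6151, -0.1708, 0.0766]
tcp_rot: [0.707, -0.015, 0.016, -0.707]
contact_force: [0.6, -0.3, -0.5]
opening: -0.001
```

```bash
python3 -c "
from h import *
go(*D(-.036,-.158),.042,YAW)
"
```

```text
t=27.2 pos [ 0.6151 -0.1708  0.0766] | txyz cm [-0.23  3.46  0.  ] | axyz [ 0.02 -0.03  0.11] F [ 0.6 -0.3 -0.5] open -0.001
```

play_rows:
  steps:
    - {"claw": 0, "tx": -0.2, "ty": 1.5, "tz": 0, "ax": 0, "ay": 0, "az": 0}
    - {"claw": 0, "tx": -0.2, "ty": 2.5, "tz": 0, "ax": 0, "ay": 0, "az": 0}
    - {"claw": 0, "tx": -0.2, "ty": 2.9, "tz": 0, "ax": 0, "ay": 0, "az": 0}
    - {"claw": 0, "tx": -0.2, "ty": 3.2, "tz": 0, "ax": 0, "ay": 0, "az": 0}
    - {"claw": 0, "tx": -0.2, "ty": 3.4, "tz": 0, "ax": 0, "ay": 0, "az": 0}
    - {"claw": 0, "tx": -0.2, "ty": 3.4, "tz": 0, "ax": 0, "ay": 0, "az": 0}

```text
time: 27.68
eef_pos: [0.6126, -0.1703, 0.044]
tcp_rot: [-0.707, 0.016, -0.014, 0.707]
contact_force: [-4.7, 1.4, 9.7]
opening: -0.0
```

```bash
python3 -c "
from h import *
go(*D(-.036,-.158),.042,YAW)
"
```

```text
t=27.7 pos [ 0.6126 -0.1703  0.044 ] | txyz cm [ 0.04  0.2  -0.03] | axyz [-0.04  0.02 -0.13] F [-4.7  1.4  9.7] open -0.0
```

The button is at the bottom (z = 44 mm, 9.7 N). Pressing a little harder and holding, then rising above the rib.

play_rows:
  steps:
    - {"claw": 0, "tx": 0, "ty": 0.3, "tz": 0, "ax": 0, "ay": 0, "az": 0}
    - {"claw": 0, "tx": 0, "ty": 0.3, "tz": 0, "ax": 0, "ay": 0, "az": 0}
    - {"claw": 0, "tx": 0, "ty": 0.3, "tz": 0, "ax": 0, "ay": 0, "az": 0}
    - {"claw": 0, "tx": 0, "ty": 0.3, "tz": 0, "ax": 0, "ay": 0, "az": 0}
    - {"claw": 0, "tx": 0, "ty": 0.3, "tz": 0, "ax": 0, "ay": 0, "az": 0}
    - {"claw": 0, "tx": 0, "ty": 0.3, "tz": 0, "ax": 0, "ay": 0, "az": 0}

```text
time: 28.18
eef_pos: [0.6127, -0.1704, 0.044]
tcp_rot: [-0.707, 0.016, -0.014, 0.707]
contact_force: [-10.9, 4.5, 21.0]
opening: -0.003
```

play_rows:
  steps:
    - {"claw": 0, "tx": 0, "ty": -2, "tz": 0, "ax": 0, "ay": 0, "az": 0}
    - {"claw": 0, "tx": 0, "ty": -6, "tz": 0, "ax": 0, "ay": 0, "az": 0}
    - {"claw": 0, "tx": 3, "ty": -6.5, "tz": 0, "ax": 0, "ay": 0, "az": 0}
    - {"claw": 0, "tx": 7, "ty": -6.5, "tz": 0, "ax": 0, "ay": 0, "az": 0}
    - {"claw": 0, "tx": 8.5, "ty": -6.5, "tz": 0, "ax": 0, "ay": 0, "az": 0}
    - {"claw": 0, "tx": 8.5, "ty": -6.5, "tz": 0, "ax": 0, "ay": 0, "az": 0}
    - {"claw": 0, "tx": 8.5, "ty": -6.5, "tz": 0, "ax": 0, "ay": 0, "az": 0}

```text
time: 28.77
eef_pos: [0.6976, -0.1739, 0.1036]
tcp_rot: [-0.707, 0.016, -0.015, 0.707]
contact_force: [-0.5, 0.2, -0.1]
opening: 0.001
```

```bash
python3 -c "
from h import *
go(*D(.05,-.158),.067,YAW)
go(*D(-.017,-.158),.067,YAW)
"
```

```text
t=28.8 pos [ 0.6976 -0.1739  0.1036] | txyz cm [ 0.13  3.66 -0.04] | axyz [-0.01  0.03 -0.06] F [-0.5  0.2 -0.1] open 0.001
t=28.8 pos [ 0.6976 -0.1739  0.1036] | txyz cm [-6.57  3.67 -0.04] | axyz [-0.01  0.03 -0.06] F [-0.5  0.2 -0.1] open 0.001
```

play_rows:
  steps:
    - {"claw": 0, "tx": 0.1, "ty": 2, "tz": 0, "ax": 0, "ay": 0, "az": 0}
    - {"claw": 0, "tx": 0.1, "ty": 3.5, "tz": 0, "ax": 0, "ay": 0, "az": 0}
    - {"claw": 0, "tx": 0.1, "ty": 3.6, "tz": 0, "ax": 0, "ay": 0, "az": 0}
    - {"claw": 0, "tx": -1, "ty": 3.6, "tz": 0, "ax": 0, "ay": 0, "az": 0}
    - {"claw": 0, "tx": -2, "ty": 3.6, "tz": 0, "ax": 0, "ay": 0, "az": 0}
    - {"claw": 0, "tx": -3, "ty": 3.6, "tz": 0, "ax": 0, "ay": 0, "az": 0}
    - {"claw": 0, "tx": -4, "ty": 3.6, "tz": 0, "ax": 0, "ay": 0, "az": 0}
    - {"claw": 0, "tx": -5, "ty": 3.6, "tz": 0, "ax": 0, "ay": 0, "az": 0}
    - {"claw": 0, "tx": -5.8, "ty": 3.6, "tz": 0, "ax": 0, "ay": 0, "az": 0}
    - {"claw": 0, "tx": -6.2, "ty": 3.6, "tz": 0, "ax": 0, "ay": 0, "az": 0}
    - {"claw": 0, "tx": -6.2, "ty": 3.6, "tz": 0, "ax": 0, "ay": 0, "az": 0}

```text
time: 29.68
eef_pos: [0.6342, -0.1713, 0.0682]
tcp_rot: [-0.707, 0.016, -0.015, 0.707]
contact_force: [0.3, -0.2, 0.2]
opening: 0.001
```

```bash
python3 -c "
from h import *
go(*D(-.017,-.158),.067,YAW)
"
```

```text
t=29.7 pos [ 0.6342 -0.1713  0.0682] | txyz cm [-0.23  0.12 -0.03] | axyz [-0.02 -0.02 -0.09] F [ 0.3 -0.2  0.2] open 0.001
```

play_rows:
  steps:
    - {"claw": 0, "tx": -0.2, "ty": 0, "tz": 0, "ax": 0, "ay": 0, "az": 0}
    - {"claw": 0, "tx": -0.4, "ty": 0, "tz": 0, "ax": 0, "ay": 0, "az": 0}
    - {"claw": 0, "tx": -0.6, "ty": 0, "tz": 0, "ax": 0, "ay": 0, "az": 0}
    - {"claw": 0, "tx": -0.6, "ty": 0, "tz": 0, "ax": 0, "ay": 0, "az": 0}

```text
time: 30.02
eef_pos: [0.6314, -0.1713, 0.0686]
tcp_rot: [0.707, -0.014, 0.018, -0.707]
contact_force: [6.4, 0.4, -2.5]
opening: 0.0
```

```bash
python3 -c "
from h import *
go(*D(-.017,-.158),.067,YAW)
"
```

```text
t=30.0 pos [ 0.6314 -0.1713  0.0686] | txyz cm [ 0.05  0.17 -0.01] | axyz [ 0.04 -0.04  0.35] F [ 6.4  0.4 -2.5] open 0.0
```

The tab is shut against its stop (6.4 N). Back off, rise, retreat and inspect.

play_rows:
  steps:
    - {"claw": 0, "tx": 1, "ty": 0, "tz": 0, "ax": 0, "ay": 0, "az": 0}
    - {"claw": 0, "tx": 1, "ty": -3, "tz": 0, "ax": 0, "ay": 0, "az": 0}
    - {"claw": 0, "tx": 1, "ty": -7, "tz": 0, "ax": 0, "ay": 0, "az": 0}
    - {"claw": 8.5, "tx": -3, "ty": -11, "tz": 1, "ax": 0, "ay": 0, "az": 0}
    - {"claw": 8.5, "tx": -7, "ty": -14, "tz": 4, "ax": 0, "ay": 0, "az": 0}
    - {"claw": 8.5, "tx": -10, "ty": -18, "tz": 8, "ax": 0, "ay": 0, "az": 0}
    - {"claw": 8.5, "tx": -13, "ty": -22, "tz": 11, "ax": 0, "ay": 0, "az": 0}
    - {"claw": 8.5, "tx": -14, "ty": -25, "tz": 14, "ax": 0, "ay": 0, "az": 0}
    - {"claw": 8.5, "tx": -14, "ty": -26, "tz": 16, "ax": 0, "ay": 0, "az": 0}
    - {"claw": 8.5, "tx": -14, "ty": -26, "tz": 16, "ax": 0, "ay": 0, "az": 0}
    - {"claw": 8.5, "tx": -14, "ty": -26, "tz": 16, "ax": 0, "ay": 0, "az": 0}
    - {"claw": 8.5, "tx": -14, "ty": -26, "tz": 16, "ax": 0, "ay": 0, "az": 0}

```text
time: 31.02
eef_pos: [0.4968, -0.004, 0.3315]
tcp_rot: [0.707, -0.012, 0.016, -0.706]
contact_force: [0.5, -0.3, -0.7]
opening: 0.993
```

```bash
cat > fin.py <<'E'
from h import *
s=ctrl.get_state();p,d=snap('wrist','w30.png');c=cam('wrist',s);print(s['time'],s['eef_pos'])
hsv=cv2.cvtColor(p,cv2.COLOR_BGR2HSV)
g=cv2.inRange(hsv,(12,110,90),(32,255,255)); n,l,st,ce=cv2.connectedComponentsWithStats(g)
for i in range(1,n):
    if 20<st[i,4]<400:
        w=toplane(c,[ce[i]],.052)[0,:2]; print('gold',ce[i].round(),st[i,4],(RD.T@(w-OD)).round(4))
cv2.imwrite('pics/w30z.png',cv2.resize(p[160:340,110:500],None,fx=2,fy=2,interpolation=cv2.INTER_CUBIC))
snap('scene','s30.png')
E
python3 fin.py
```

```text
31.0167 [ 0.49678698 -0.00401376  0.33150305]
gold [251. 305.] 46 [ 0.0339 -0.0821]
gold [262. 304.] 48 [ 0.0336 -0.0672]
gold [274. 304.] 42 [ 0.0332 -0.052 ]
gold [365. 305.] 45 [0.0336 0.0698]
gold [376. 305.] 46 [0.0335 0.0848]
gold [388. 305.] 47 [0.0337 0.1002]
gold [421. 306.] 28 [0.0345 0.1453]
gold [308. 306.] 23 [ 0.0361 -0.0067]
gold [330. 307.] 22 [0.037  0.0227]
```

View pics/w30z.png

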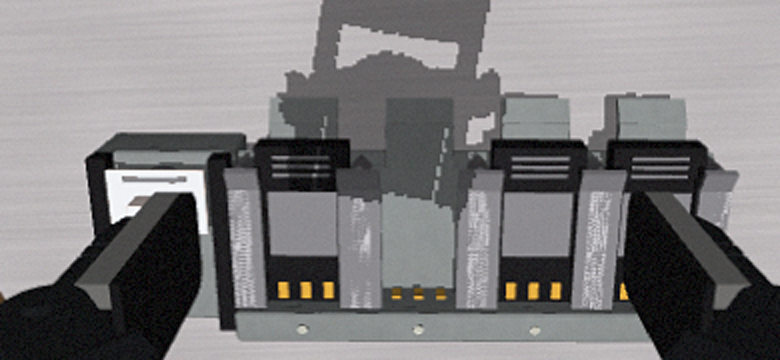

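View pics/s30.png

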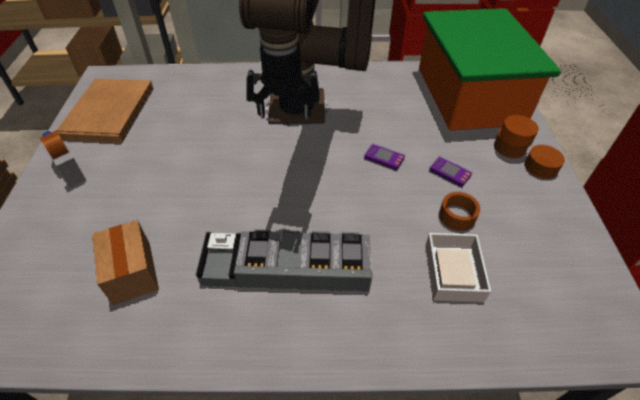

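All packs are at the stop with equal contact positions (x_d about 33.5 mm in every bay). Nothing else has moved. One check on the tab edge, then hand in.

```bash
python3 -c "
from h import *
s=ctrl.get_state();c=cam('wrist',s)
for q in[(106,169),(204,171)]:
    w=toplane(c,[(q[0]/2+110,q[1]/2+160)],.058)[0,:2]; print((RD.T@(w-OD)).round(4))
print(s['contact_force'].round(1)); print(ctrl.sign_off())
"
```

```text
[-0.059  -0.1879]
[-0.0579 -0.1268]
[-0.   0.1 -0.5]
the job is handed in; nothing more can be done
None
```

All three packs on the table are home in bays 3, 1 and 0, contact end first. There was no fourth pack, and I left the purple look-alikes alone. I then slid the tab fully open, pressed the button down, and slid the tab shut again. The job was handed in at about 31 s; the sign-off reports no verdict.

- **Packs:** each was pushed until the back stop resisted, within about 1 mm of the computed home position. In the last wrist picture the gold contacts were within about 1 mm of each other along x, though only one strip of bay 0 was visible past the finger.
- **Tab and button:** the tab hit its open stop where predicted. The button was held at 44 mm height (6 mm down) for about 0.5 s at up to 21 N. The tab then hit its closed stop. Its front edge afterwards measured 2–3 mm beyond the nominal shut position, which is within camera error.
- **Not seen directly:** the button is covered by the tab at the end, so I could not check by camera that it had sprung back.
- **Disagreement:** the top and wrist cameras differed by about 5 mm in x on the pack positions. I went by the wrist camera, and the contacts during pushing agreed with it.
- **Other things:** the bystanders look unmoved in the last scene picture. The tool was clear of everything, with no contact force.

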